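# Pack the rock-sample tins by weight and prop up their chart

### The arm

A 7-joint arm with a two-finger parallel gripper is mounted at the origin on the work surface. World frame = base frame: x ahead of the robot, y to its left, z up, the work surface at z = 0. Lengths are in m, angles in degrees, forces in N, time in s.
With the tool pointing down it reaches from about 0.425 to 0.875 m from the base axis. Payload 8.4 kg.
Tool frame: the origin (TCP) lies between the finger pads; the fingertips stand r.tip_reach ahead of it and the grasp point (between the pads) is the TCP (r.tip_reach is the distance from the TCP to the fingertips, in m); z points along the fingers, x is the direction in which the jaws open and shut, and the axes are right-handed (so a half turn about z gives the same grasp; the last joint's range is limited). The gripper opens to 87 mm and grips with 3 to 60 N. Pads are 19 mm wide; open, the fingers measure 117 mm over their backs; the gripper's body (75 mm by 190 mm) begins 51 mm behind the grasp point.
Start: joints at [-79.538, 19.091, 2.286, 83.961, -0.768, 76.965, -3.352], TCP at [0.181, 0.624, 0.242] pointing down, gripper open.
Joint ranges: [-147.57, 147.57], [-21.85, 119.76], [-74.77, 79.35], [14.55, 137.4], [-85.83, 265.84], [4.83, 119.75], [-152.11, 152.11]. Speed limits (degrees/s): [127.2, 127.2, 159.86, 159.86, 180, 180, 180].

### API

Orientations are given as [roll, pitch, yaw] about the fixed x, y, z axes, in that order (R = Rz(yaw) Ry(pitch) Rx(roll)).
In Python, from rig import r gives the robot as it stands. The module is installed in compiled form; this text tells all that it offers.
- The arm moves only by the tool play_rows, never from a script. Its argument "motion" is a list of rows, each a list of 5 numbers: the opening, from 0 (shut) to 1 (fully open), then the shift along the tool's x, y, z in mm, then the turn about the tool's z in degrees. In form: [[jaw, dx, dy, dz, roll], ...]. A call has exactly 5 rows; each row shifts and turns the pose as measured when the row begins, along the tool's axes as they then stand; what a row does not reach is not made up. A row lasts 1/10 s, in which the tool goes at most 50 mm and 8.59 degrees, less where a joint would pass 70% of its speed; a pose out of reach is approached as far as the arm can. A call is refused whole if a number of a shift passes 50 or a number of a turn 8.59, either way. A call with a gripper value outside its range is refused whole. The fingers move at their own pace and stop on an object; "force" is the grip in N (left out, the last holds). Time passes only in rows, so rows that do not move let the fingers close, or fill a call up. It gives the time, the measured TCP pose, the force and the opening at its end, in the units of the state.
- r.read_state(): the state, without advancing time (a new reading comes with each control period).
- r.camera(name): name is "side" or "top" or "wrist"; returns a dict with "img" (384x512x3 uint8, blue, green, red), "depth" (384x512 float32, m along the optical axis (not along the pixel's ray), 0 where there is no reading), "camera_matrix" (3x3 intrinsics, pixels), "extrinsics" (4x4, takes a point from camera to world coordinates); the wrist camera has in their place "T_tool_cam" (4x4, takes a point from camera to tool coordinates, whose origin is the TCP and whose axes are the tool frame's). Camera axes: x right, y down, z forward; pixel columns grow to the right and rows downward; lengths in m; the calibration is good to about 2 mm. A picture is of the moment at which its call begins: read the wrist's pose just before it.
- r.hand_in(): hands the job in, once; it reports no verdict.
The state is a dict: "time_s": time; "joints": joint angles; "dq": joint speeds; "effort": joint torques, N m; "position": TCP position; "orientation": TCP orientation; "contact_force": force on the tool from outside, world axes, zero at the start; "moment": the same for the moment, N m; "opening": finger opening in m.
Only numpy, scipy, OpenCV 4.12 (cv2) and the standard library are available. Lean on these libraries where they do the work, as an engineer would, in place of code of your own. Each camera call takes 0.05 s, during which the arm holds its last target.

### The job

Get the rock-sample kit ready to be collected: pack every sample tin flat in the two bays of the grey carrier, any face up, stacked with the heaviest at the bottom so that no tin has to carry more than 600 g in all; they look alike, so heft them to find out. Also take the kit's green chart board out of the wire rack and lean it, the right way up, squarely against the plain long side of the wooden case that faces the carrier, its lower edge on the bench. Leave the other things on the bench where they are.

Things in the scene. Friction and masses are not known exactly. Their poses are not given: they have to be found in the camera images.
- tin_a: one of up to seven identical closed cube-shaped sample tins of bare metal, 56 mm each way; origin at the centre of its underside, x and y along its sides, z up through the lid. Stands on the bench at the start, or is absent (four to six are present). Its hidden contents make it weigh between 110 and 910 g; neither its name nor its look tells which are heavy. Its six faces are flat, so that tins stack; it is sealed and may lie any face up, but the sheet metal is thin
- tin_b: another such tin, alike in every way but its weight
- tin_c: another such tin, alike in every way but its weight
- tin_d: another such tin, alike in every way but its weight
- tin_e: another such tin, alike in every way but its weight
- tin_f: another such tin, alike in every way but its weight
- tin_g: another such tin, alike in every way but its weight
- carrier: low grey plastic carrier tray fixed to the bench, 84 x 162 mm, with two square bays side by side along its y axis; floor 6 mm thick, walls and divider 6 mm thick and 24 mm high above the bench; a wire lug 15 mm long on each y end. Origin at the centre of its underside
- bay_0 (a point): centre of the floor of the carrier's bay on its -y side (6 mm above the bench); the bay is 72 x 72 mm inside and takes one tin per layer with 8 mm to spare all round; axes are the carrier's
- bay_1 (a point): the same for the bay on its +y side; the two centres are 78 mm apart
- chart: the kit's chart: a stiff wooden board 9 mm thick (x), 150 mm wide (y) and 190 mm tall (z), 190 g, faced on both sides with pale green paper with four round rock pictures. Origin at the centre of its lower edge. It starts standing upright in the middle slot of the rack, its lower edge 8 mm above the bench
- rack: steel wire drying rack fixed to the bench, 110 x 120 mm, with upright wire hoops 74 mm high that form slots along its y axis; the chart stands in the middle slot (11 mm wide) and comes straight up out of it. Origin at the centre of its underside
- case: the kit's closed plywood storage case, fixed, 150 mm deep (x), 240 mm long (y), 120 mm high (z), with steel corners, a low handle on the lid (to 136 mm). Origin at the centre of its underside. Its plain long side, the -x side, looks across the bench to the carrier
- case_face (a point): foot of that plain long side of the case, at the middle of its length, at bench height; the face is upright, its outward direction is this point's -x axis, and its top edge is 120 mm up
- beaker: glass beaker, 68 mm wide, 90 mm high: leave alone
- magnifier: black hand magnifier lying flat, 8 mm thick: leave alone
- rock: grey lump of rock, about 50 mm wide, 34 mm high: leave alone
Mind the look-alikes: they are no part of the job. Leave any orange look-alike of the tin_d alone. What is shaped like the tin_f but red is not meant.

How it is judged:
By the outcome, as a careful person would: the job done as asked, in the order asked, and still so for the second after the job is handed in, with the robot touching nothing.
Of tin_a, tin_c, tin_e, tin_f, tin_g only 2 to 4 are there at a start; the rules pass over those that are not, and their reading is None.
At some moment in a run one of tin_a, tin_b, tin_c, tin_d, tin_e, tin_f, tin_g may be knocked a few centimetres aside while the robot is not near it.
It also fails if it takes over 210 s, if anything falls off the work surface, if the arm or the gripper's body presses on something with over 40 N, if the wrist force passes 120 N, or if a joint passes its speed limit or range.

## Working session

There is one attempt and no reset: what is moved stays moved. The work goes in short steps, Python scripts to look and compute and a tool call to move; the robot and the scene stay as the last step left them, time stands still between calls to the robot, and variables do not carry over. Pictures are saved under pics/ and viewed, and the job is handed in when it is done.

Besides the shell and the picture viewer there is one more tool, called as a command line: name --pt "numbers of a row" for each row, then --argument value for the rest. play_rows: Moves the arm, as the interface text tells. Its arguments: {"type":"object","properties":{"motion":{"type":"array","items":{"type":"array","items":{"type":"number"}}},"force":{"type":"number"}},"required":["motion"]}

```bash
mkdir -p pics; ls; python3 - <<'E'
from rig import r
import cv2,numpy as np
s=r.read_state();print(s, r.tip_reach)
for n in ("top","side","wrist"):
    c=r.camera(n);cv2.imwrite(f"pics/{n}0.png",c["img"]);np.savez(f"{n}0.npz",**c)
    print(n,c["camera_matrix"].tolist(),np.round(c.get("extrinsics",c.get("T_tool_cam")),4).tolist())
E
```

```text
pics
{'time_s': 0.0, 'joints': array([-79.53641642,  19.13259775,   2.28415345,  84.01110044,
        -0.76787604,  76.96584869,  -3.35226436]), 'dq': array([ 0.00530508, -0.09596512,  0.07409213, -0.16310895, -0.0062907 ,
       -0.10563265, -0.00713376]), 'effort': array([ 4.51026826e-04, -6.56374884e+01,  1.33578490e+00, -4.03782821e+01,
       -5.95851615e-02,  4.51320852e-02,  1.43101556e-04]), 'position': array([0.18066866, 0.62392618, 0.24064933]), 'orientation': array([1.79993825e+02, 9.41087888e-02, 7.38516194e+01]), 'contact_force': array([-0.82518888,  0.26033189, -1.01084875]), 'moment': array([ 0.01305602,  0.02660365, -0.02124514]), 'opening': 0.08730323254509632} 0.019
top [[426.17174915016716, 0.0, 256.60423884594803], [0.0, 426.17174915016716, 194.97777944641734], [0.0, 0.0, 1.0]] [[0.0191, -0.9875, 0.1565, 0.306], [-0.9998, -0.0181, 0.0076, 0.0749], [-0.0046, -0.1566, -0.9876, 1.2046], [0.0, 0.0, 0.0, 1.0]]
side [[444.79486545469234, 0.0, 252.9474899519428], [0.0, 444.79486545469234, 186.19042517088874], [0.0, 0.0, 1.0]] [[0.8399, -0.2875, 0.4604, 0.0169], [-0.5423, -0.4083, 0.7343, -0.7171], [-0.0232, -0.8664, -0.4988, 0.6068], [0.0, 0.0, 0.0, 1.0]]
wrist [[284.8246068203319, 0.0, 254.24755476887688], [0.0, 284.8246068203319, 185.67617045809797], [0.0, 0.0, 1.0]] [[1.0, 0.0006, -0.0003, 0.0005], [-0.0005, 0.9644, 0.2643, -0.071], [0.0004, -0.2643, 0.9644, -0.1435], [0.0, 0.0, 0.0, 1.0]]
```

View pics/top0.png

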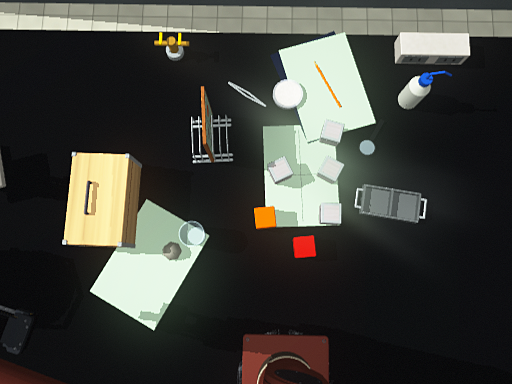

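View pics/side0.png

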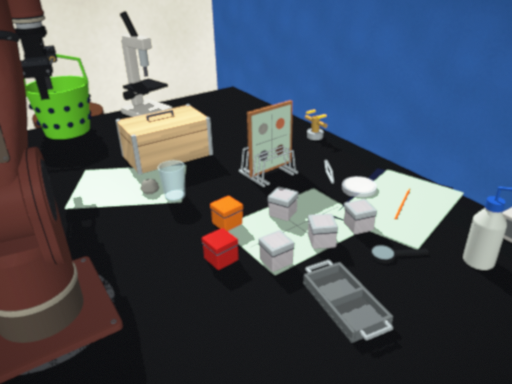

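View pics/wrist0.png

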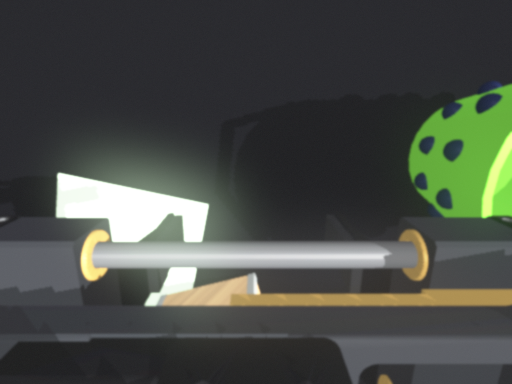

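```bash
cat > h.py <<'E'
import cv2,numpy as np
from rig import r
def cloud(c,E=None):
    K=c["camera_matrix"];d=c["depth"];E=c["extrinsics"] if E is None else E
    v,u=np.mgrid[:d.shape[0],:d.shape[1]]
    P=np.stack([(u-K[0,2])/K[0,0]*d,(v-K[1,2])/K[1,1]*d,d],-1)
    W=P@E[:3,:3].T+E[:3,3]; W[d<=0]=np.nan
    return W
def rect(xy):
    (cx,cy),(w,h),a=cv2.minAreaRect(xy.astype(np.float32)*1000)
    return np.round([cx,cy,w,h,a],1).tolist()
def tops(W,img,lo,hi,minpx=25):
    m=((W[...,2]>lo)&(W[...,2]<hi)).astype(np.uint8)
    n,l,st,ce=cv2.connectedComponentsWithStats(m)
    for i in range(1,n):
        if st[i,4]<minpx: continue
        k=l==i;print(st[i,:5].tolist(),rect(W[k][:,:2]),"mean",np.round(W[k].mean(0)*1000,1).tolist(),"bgr",img[k].mean(0).astype(int).tolist())
E
python3 - <<'E'
from h import *
c=dict(np.load("top0.npz"));W=cloud(c)
for lo,hi in((.045,.07),(.015,.03),(.11,.13),(.13,.22)):
    print(lo,hi);tops(W,c["img"],lo,hi)
big=cv2.resize(c["img"][60:270,50:450],None,fx=2,fy=2,interpolation=cv2.INTER_CUBIC);cv2.imwrite("pics/topbig0.png",big)
E
```

```text
0.045 0.07
[398, 32, 72, 26, 1759] [939.6, -419.9, 200.7, 76.0, 89.6] mean [935.7, -417.7, 59.0] bgr [208, 217, 219]
[162, 36, 28, 13, 150] [930.5, 327.2, 29.1, 77.1, 4.8] mean [927.7, 329.0, 60.5] bgr [42, 120, 157]
[154, 40, 5, 5, 25] [928.6, 382.4, 14.2, 13.2, 0.5] mean [928.7, 382.4, 60.9] bgr [44, 136, 178]
[402, 86, 21, 17, 91] [778.6, -343.1, 58.2, 28.4, 48.7] mean [775.5, -340.4, 57.3] bgr [154, 166, 161]
[320, 119, 25, 24, 403] [676.4, -123.9, 55.8, 57.2, 74.4] mean [675.3, -123.6, 55.4] bgr [218, 222, 217]
[318, 155, 26, 26, 413] [568.7, -119.4, 56.1, 57.0, 62.5] mean [567.7, -118.6, 55.7] bgr [212, 220, 212]
[267, 156, 26, 26, 413] [564.6, 20.6, 56.6, 56.8, 26.7] mean [563.7, 21.2, 55.3] bgr [209, 213, 209]
[127, 159, 11, 88, 247] [462.4, 422.3, 3.8, 239.4, 89.0] mean [460.7, 422.4, 57.7] bgr [60, 88, 107]
[320, 202, 22, 21, 434] [445.3, -118.6, 56.9, 56.0, 90.0] mean [444.6, -118.2, 55.8] bgr [217, 220, 216]
[254, 206, 22, 22, 426] [430.5, 61.0, 56.0, 55.9, 6.8] mean [430.0, 61.2, 55.3] bgr [4, 140, 248]
[181, 223, 20, 21, 65] [386.7, 264.4, 32.2, 57.8, 58.1] mean [387.8,
[... 1381 characters left out ...]
, 134] [787.6, -350.4, 47.7, 36.0, 45.8] mean [785.1, -347.5, 116.9] bgr [203, 211, 206]
[62, 151, 69, 95, 5268] [464.6, 497.1, 153.0, 241.4, 88.8] mean [461.5, 495.0, 119.3] bgr [158, 226, 243]
[279, 359, 27, 8, 47] [69.8, -11.1, 63.2, 6.9, 80.7] mean [71.0, -8.9, 119.7] bgr [16, 19, 43]
0.13 0.22
[418, 70, 34, 17, 213] [797.7, -373.7, 32.2, 70.6, 17.6] mean [790.5, -360.0, 155.8] bgr [192, 86, 30]
[201, 86, 9, 65, 399] [665.0, 218.5, 150.0, 10.9, 3.9] mean [660.1, 216.5, 182.8] bgr [60, 102, 145]
[84, 180, 6, 34, 114] [463.8, 517.0, 9.3, 85.1, 89.5] mean [464.0, 516.3, 134.5] bgr [89, 86, 94]
[266, 361, 61, 20, 449] [69.8, -12.0, 134.0, 7.3, 79.6] mean [68.7, -11.4, 177.4] bgr [19, 23, 45]
```

View pics/topbig0.png

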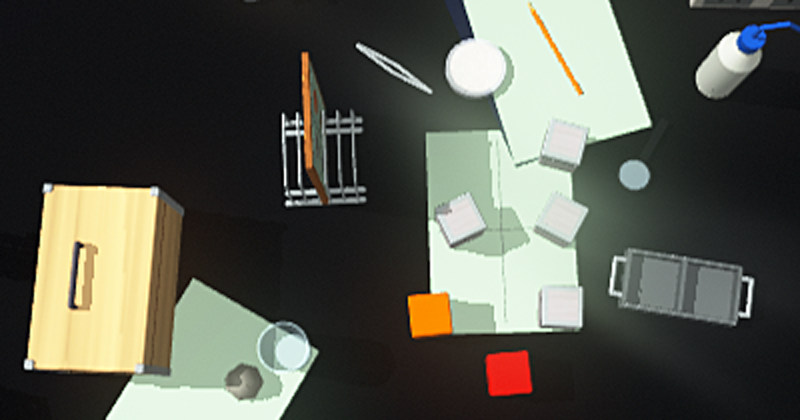

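```bash
cat > plan.py <<'E'
import sys,json,numpy as np
from rig import r
def plan(tx,ty,tz,tyaw,jaw,step=45,turn=8.5,s=None):
    s=s or r.read_state();p=np.array(s["position"])*1000;yaw=s["orientation"][2]
    print("t",round(s["time_s"],2),"pose",np.round(p,1).tolist(),np.round(s["orientation"],1).tolist(),"F",np.round(s["contact_force"],1).tolist(),"op",round(s["opening"]*1000,1))
    d=np.array([tx,ty,tz])-p;dy=(tyaw-yaw+180)%360-180
    n=max(1,int(np.ceil(max(np.linalg.norm(d)/step,abs(dy)/turn))))
    rows=[]
    for i in range(n):
        a=np.radians(yaw+dy*i/n);q=d/n
        rows.append([jaw,round(q@[np.cos(a),np.sin(a),0]),round(q@[np.sin(a),-np.cos(a),0]),round(-q[2]),round(-dy/n,1)])
    while n%5: rows.append([jaw,0,0,0,0]);n+=1
    for i in range(0,n,5): print(json.dumps(rows[i:i+5]))
if __name__=="__main__":
    a=[float(x) for x in sys.argv[1:]]; plan(*a)
E
python3 plan.py 564.6 20.6 120 26.7 1
```

```text
t 0.15 pose [180.7, 624.0, 240.9] [180.0, 0.1, 73.9] F [-0.1, -0.6, 1.7] op 87.2
[[1.0, -28, 32, 7, 2.8], [1.0, -26, 33, 7, 2.8], [1.0, -25, 34, 7, 2.8], [1.0, -23, 35, 7, 2.8], [1.0, -21, 36, 7, 2.8]]
[[1.0, -19, 37, 7, 2.8], [1.0, -18, 38, 7, 2.8], [1.0, -16, 39, 7, 2.8], [1.0, -14, 40, 7, 2.8], [1.0, -12, 40, 7, 2.8]]
[[1.0, -10, 41, 7, 2.8], [1.0, -8, 41, 7, 2.8], [1.0, -6, 42, 7, 2.8], [1.0, -4, 42, 7, 2.8], [1.0, -2, 42, 7, 2.8]]
[[1.0, 0, 42, 7, 2.8], [1.0, 2, 42, 7, 2.8], [1.0, 0, 0, 0, 0], [1.0, 0, 0, 0, 0], [1.0, 0, 0, 0, 0]]
```

play_rows --pt "1 -28 32 7 2.8" --pt "1 -26 33 7 2.8" --pt "1 -25 34 7 2.8" --pt "1 -23 35 7 2.8" --pt "1 -21 36 7 2.8" --force 18

```text
time_s: 0.65
position: [0.2909, 0.445, 0.2026]
orientation: [-179.9, 0.1, 60.0]
contact_force: [0.2, -0.2, 0.7]
opening: 0.0868
```

play_rows --pt "1 -19 37 7 2.8" --pt "1 -18 38 7 2.8" --pt "1 -16 39 7 2.8" --pt "1 -14 40 7 2.8" --pt "1 -12 40 7 2.8"

```text
time_s: 1.15
position: [0.4049, 0.2584, 0.1657]
orientation: [-179.9, 0.1, 45.4]
contact_force: [0.4, 0.1, 0.0]
opening: 0.0868
```

play_rows --pt "1 -10 41 7 2.8" --pt "1 -8 41 7 2.8" --pt "1 -6 42 7 2.8" --pt "1 -4 42 7 2.8" --pt "1 -2 42 7 2.8"

```text
time_s: 1.65
position: [0.5173, 0.0705, 0.1293]
orientation: [-179.9, 0.1, 30.9]
contact_force: [0.0, 0.0, -0.0]
opening: 0.087
```

```bash
python3 plan.py 564.6 20.6 120 26.7 1
```

```text
t 1.65 pose [517.3, 70.5, 129.3] [-179.9, 0.1, 30.9] F [0.0, 0.0, -0.0] op 87.0
[[1.0, 8, 34, 5, 2.1], [1.0, 9, 33, 5, 2.1], [1.0, 0, 0, 0, 0], [1.0, 0, 0, 0, 0], [1.0, 0, 0, 0, 0]]
```

play_rows --pt "1 8 34 5 2.1" --pt "1 9 33 5 2.1" --pt "1 0 0 0 0" --pt "1 0 0 0 0" --pt "1 0 0 0 0"

```text
time_s: 2.15
position: [0.5673, 0.0113, 0.1171]
orientation: [180.0, 0.2, 25.9]
contact_force: [-0.2, -0.0, 0.9]
opening: 0.087
```

```bash
cat >> h.py <<'E'
from scipy.spatial.transform import Rotation as Ro
def wrist(name=None):
    s=r.read_state();c=r.camera("wrist")
    T=np.eye(4);T[:3,:3]=Ro.from_euler("xyz",s["orientation"],degrees=True).as_matrix();T[:3,3]=s["position"]
    if name: cv2.imwrite(f"pics/{name}.png",c["img"])
    return s,c,cloud(c,T@c["T_tool_cam"])
E
python3 - <<'E'
from h import *
s,c,W=wrist("w1")
print(s["position"],s["orientation"][2])
tops(W,c["img"],.045,.062,300)
F=[]
for i in range(10): r.camera("top");F.append(r.read_state()["contact_force"])
print(np.mean(F,0),np.std(F,0)); s=r.read_state();print(s["effort"])
c=r.camera("top");tops(cloud(c),c["img"],.045,.065,200)
E
```

```text
[0.56729949 0.01131266 0.11712778] 25.919372629835042
[56, 0, 101, 110, 7882] [431.5, 61.8, 56.7, 56.3, 7.3] mean [433.1, 63.0, 55.9] bgr [49, 121, 227]
[0, 123, 9, 69, 355] [381.6, -41.6, 6.2, 54.1, 11.9] mean [380.1, -33.8, 48.0] bgr [25, 25, 102]
[219, 153, 76, 73, 5305] [565.1, 22.3, 56.1, 55.4, 26.4] mean [564.3, 24.1, 56.1] bgr [182, 185, 186]
[171, 289, 43, 17, 401] [557.3, -91.5, 37.0, 17.5, 25.1] mean [559.2, -88.4, 52.2] bgr [149, 151, 147]
[ 0.07062485  0.0382949  -0.41124418] [0.36625895 0.2480934  0.60244373]
[-7.70671084e-02 -4.98108816e+01  7.33788952e+00 -3.54373527e+01
 -1.92859699e-02  9.22400225e-02 -5.29061581e-04]
[398, 32, 72, 27, 1742] [938.8, -420.2, 200.8, 75.5, 89.8] mean [935.6, -417.3, 58.8] bgr [209, 218, 219]
[326, 119, 19, 24, 306] [675.7, -128.4, 47.3, 55.9, 74.8] mean [674.8, -130.1, 55.7] bgr [216, 218, 217]
[324, 155, 20, 26, 354] [568.5, -119.3, 56.2, 56.7, 61.8] mean [568.6, -122.8, 55.6] bgr [157, 161, 162]
[325, 202, 17, 21, 337] [445.5, -124.3, 55.5, 45.5, 0.8] mean [445.1, -124.4, 55.8] bgr [205, 206, 206]
```

View pics/w1.png

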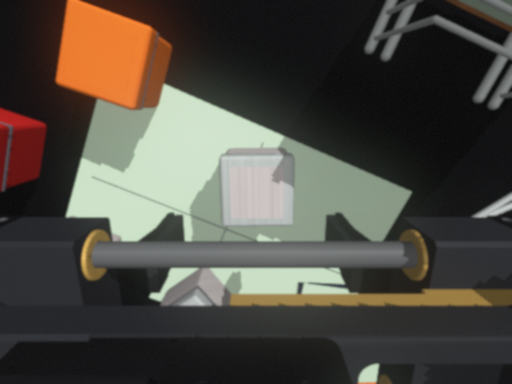

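```bash
python3 plan.py 565 21.5 38 26.5 1 20
```

```text
t 2.75 pose [567.6, 11.1, 117.4] [180.0, 0.2, 25.9] F [-1.4, -0.9, 0.3] op 86.8
[[1.0, 0, -2, 16, -0.1], [1.0, 0, -2, 16, -0.1], [1.0, 0, -2, 16, -0.1], [1.0, 0, -2, 16, -0.1], [1.0, 0, -2, 16, -0.1]]
```

play_rows --pt "1 1 -5 12 -0.3" --pt "1 1 -5 16 -0.3" --pt "1 0 -1 20 0" --pt "1 0 0 20 0" --pt "1 0 0 10 0"

```text
time_s: 3.25
position: [0.5645, 0.024, 0.0353]
orientation: [180.0, 0.1, 26.6]
contact_force: [-0.6, -0.8, 0.4]
opening: 0.0869
```

```bash
python3 plan.py 565 21.5 38 26.5 1 20
```

```text
t 3.25 pose [564.5, 24.0, 35.3] [180.0, 0.1, 26.6] F [-0.6, -0.8, 0.4] op 86.9
[[1.0, -1, 2, -3, 0.1], [1.0, 0, 0, 0, 0], [1.0, 0, 0, 0, 0], [1.0, 0, 0, 0, 0], [1.0, 0, 0, 0, 0]]
```

play_rows --pt "0.8 0 2 -3 0" --pt "0.6 0 0 0 0" --pt "0.5 0 0 0 0" --pt "0.5 0 0 0 0" --pt "0.5 0 0 0 0" --force 18

```text
time_s: 3.75
position: [0.565, 0.0218, 0.0385]
orientation: [180.0, 0.2, 26.6]
contact_force: [0.1, 0.2, -6.3]
opening: 0.0562
```

play_rows --pt "0.5 0 0 0 0" --pt "0.5 0 0 -4 0" --pt "0.5 0 0 -8 0" --pt "0.5 0 0 -16 0" --pt "0.5 0 0 -12 0"

```text
time_s: 4.25
position: [0.5616, 0.0218, 0.0774]
orientation: [-179.9, 0.6, 26.6]
contact_force: [0.2, 0.1, -7.3]
opening: 0.0558
```

```bash
cat > weigh.py <<'E'
from h import *
F=[];E=[]
for i in range(14):
    r.camera("side");s=r.read_state();F.append(s["contact_force"]);E.append(s["effort"])
print(np.mean(F[4:],0),np.std(F[4:],0)); print(np.round(s["joints"],2).tolist(),np.round(np.mean(E[4:],0),3).tolist(),s["position"],s["opening"],s["time_s"])
E
python3 weigh.py
```

```text
[-0.09114536 -0.05945617 -8.41779243] [0.49582877 0.69394661 0.42786776]
[-34.97, 19.91, 33.5, 107.75, -12.84, 56.68, 30.8] [-0.014, -55.766, 8.936, -36.872, 0.003, 0.155, 0.001] [0.561683   0.0218224  0.07636829] 0.05544384276265877 4.95
```

```bash
python3 - <<'E'
from h import *
c=dict(np.load("top0.npz"));W=cloud(c)
k=(W[...,2]>.017)&(W[...,2]<.03)&(abs(W[...,0]-.48)<.1)&(abs(W[...,1]+.29)<.13)
P=W[k][:,:2]*1000
big=cv2.resize(c["img"][175:230,345:435],None,fx=8,fy=8,interpolation=cv2.INTER_CUBIC);cv2.imwrite("pics/carr.png",big)
for a in np.arange(-12,-4,.5):
    t=np.radians(a);x=P@[np.cos(t),np.sin(t)]
    h=np.histogram(x,bins=np.arange(x.min(),x.max()+3,3))[0]; 
    print(a,(h**2).sum(),np.round([x.min(),x.max()],1))
t=np.radians(-8);x=P@[np.cos(t),np.sin(t)];y=P@[-np.sin(t),np.cos(t)]
print(np.percentile(x,[0,1,5,50,95,99,100]),np.percentile(y,[0,1,5,50,95,99,100]))
print(np.histogram(x,bins=np.arange(x.min(),x.max()+3,3)));print(np.histogram(y,bins=np.arange(y.min(),y.max()+4,4)))
E
```

```text
-12.0 16013 [483.  575.8]
-11.5 16645 [482.1 573.6]
-11.0 17217 [481.1 571.3]
-10.5 18409 [480.1 568.9]
-10.0 19455 [479.  566.6]
-9.5 20751 [477.9 564.4]
-9.0 22073 [476.6 562.2]
-8.5 22369 [474.9 560.1]
-8.0 22219 [473.1 558.3]
-7.5 20713 [470.6 556.4]
-7.0 19567 [468.1 554.7]
-6.5 18645 [465.4 553.3]
-6.0 17387 [462.8 551.8]
-5.5 16919 [460.1 550.3]
-5.0 15873 [457.3 548.7]
-4.5 15681 [454.5 547.1]
[473.09498134 473.27521539 474.29642787 515.07038846 555.8366965
 557.1473762  558.26499585] [-320.65207877 -318.91526865 -315.37015055 -221.04840393 -125.62423378
 -122.29142827 -121.64187034]
(array([72, 60, 15, 10, 13, 24, 21, 12, 14, 17, 15, 13, 14, 17, 12, 12, 15,
       14, 17, 15, 17, 20, 22, 15,  9, 20, 65, 55,  8]), array([473.09498134, 476.09498134, 479.09498134, 482.09498134,
       485.09498134, 488.09498134, 491.09498134, 494.09498134,
       497.09498134, 500.09498134, 503.09498134, 506.09498134,
       509.09498134, 512.09498134, 515.09498134, 518.09498134,
       521.09498134, 524.09498134, 527.09498134, 530.09498134,
       533.09498134, 536.09498134, 539.09498134, 542.
[... 491 characters left out ...]
284.65207877, -280.65207877, -276.65207877,
       -272.65207877, -268.65207877, -264.65207877, -260.65207877,
       -256.65207877, -252.65207877, -248.65207877, -244.65207877,
       -240.65207877, -236.65207877, -232.65207877, -228.65207877,
       -224.65207877, -220.65207877, -216.65207877, -212.65207877,
       -208.65207877, -204.65207877, -200.65207877, -196.65207877,
       -192.65207877, -188.65207877, -184.65207877, -180.65207877,
       -176.65207877, -172.65207877, -168.65207877, -164.65207877,
       -160.65207877, -156.65207877, -152.65207877, -148.65207877,
       -144.65207877, -140.65207877, -136.65207877, -132.65207877,
       -128.65207877, -124.65207877, -120.65207877]))
```

View pics/carr.png

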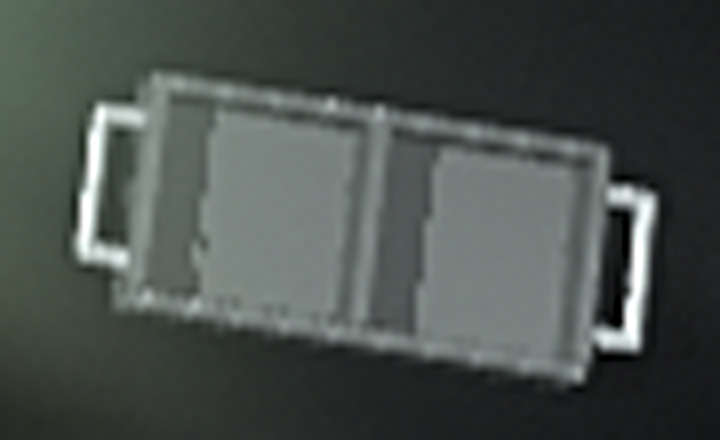

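```bash
python3 plan.py 474 -329 130 -8.3 .5 40
```

```text
t 4.95 pose [561.7, 21.8, 76.4] [-179.9, 0.6, 26.6] F [-0.1, -0.3, -8.8] op 55.4
[[0.5, -24, 27, -5, 3.5], [0.5, -22, 29, -5, 3.5], [0.5, -20, 30, -5, 3.5], [0.5, -18, 31, -5, 3.5], [0.5, -16, 32, -5, 3.5]]
[[0.5, -14, 33, -5, 3.5], [0.5, -12, 34, -5, 3.5], [0.5, -10, 35, -5, 3.5], [0.5, -8, 35, -5, 3.5], [0.5, -6, 36, -5, 3.5]]
```

play_rows --pt "0.5 0 0 -25 0" --pt "0.5 -18 20 -25 2.5" --pt "0.5 -22 30 -4 3.5" --pt "0.5 -20 30 0 3.5" --pt "0.5 -18 31 0 3.5"

```text
time_s: 5.45
position: [0.5319, -0.1073, 0.1327]
orientation: [-179.9, 0.5, 13.9]
contact_force: [1.1, 0.1, -8.5]
opening: 0.0561
```

play_rows --pt "0.5 -16 32 0 3.5" --pt "0.5 -14 33 0 3.5" --pt "0.5 -12 34 0 3.5" --pt "0.5 -10 35 0 3.5" --pt "0.5 -8 35 0 3.5"

```text
time_s: 5.95
position: [0.4895, -0.2891, 0.1343]
orientation: [180.0, 0.3, -4.3]
contact_force: [1.6, -0.5, -7.9]
opening: 0.056
```

```bash
python3 plan.py 474 -329 130 -8.3 .5 30
```

```text
t 5.95 pose [489.5, -289.1, 134.3] [180.0, 0.3, -4.3] F [1.6, -0.5, -7.9] op 56.0
[[0.5, -6, 20, 2, 2.0], [0.5, -6, 21, 2, 2.0], [0.5, 0, 0, 0, 0], [0.5, 0, 0, 0, 0], [0.5, 0, 0, 0, 0]]
```

play_rows --pt "0.5 -5 15 2 2.0" --pt "0.5 -5 12 8 2.0" --pt "0.5 0 0 10 0" --pt "0.5 0 0 5 0" --pt "0.5 0 0 0 0"

```text
time_s: 6.45
position: [0.4737, -0.32, 0.1072]
orientation: [179.9, 0.4, -8.9]
contact_force: [-0.1, 0.8, -8.5]
opening: 0.0559
```

```bash
python3 plan.py 474 -329 60 -8.3 .5 15;  python3 - <<'E'
from h import *
s,c,W=wrist("w2");cv2.imwrite("pics/s2.png",r.camera("side")["img"])
E
```

```text
t 6.45 pose [473.7, -320.0, 107.2] [179.9, 0.4, -8.9] F [-0.1, 0.8, -8.5] op 55.9
[[0.5, 0, 2, 12, -0.2], [0.5, 0, 2, 12, -0.2], [0.5, 0, 2, 12, -0.2], [0.5, 0, 2, 12, -0.2], [0.5, 0, 0, 0, 0]]
```

View pics/s2.png

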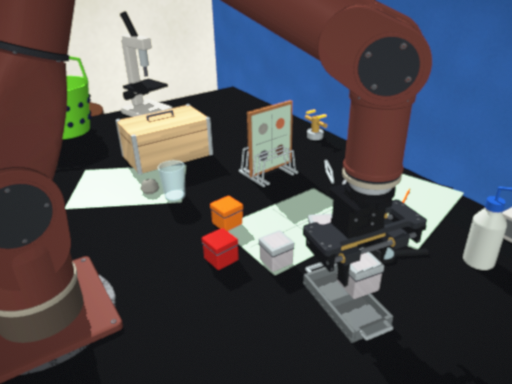

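play_rows --pt "0.5 0 5 5 -0.3" --pt "0.5 0 4 8 -0.3" --pt "0.5 0 0 12 0" --pt "0.5 0 0 12 0" --pt "0.5 0 0 8 0"

```text
time_s: 7.05
position: [0.4749, -0.3284, 0.0606]
orientation: [179.9, 0.1, -8.0]
contact_force: [0.1, 1.2, -8.1]
opening: 0.0559
```

```bash
python3 plan.py 474.2 -329.2 46 -8.3 .5 5
```

```text
t 7.05 pose [474.9, -328.4, 60.6] [179.9, 0.1, -8.0] F [0.1, 1.2, -8.1] op 55.9
[[0.5, 0, 0, 5, 0.1], [0.5, 0, 0, 5, 0.1], [0.5, 0, 0, 5, 0.1], [0.5, 0, 0, 0, 0], [0.5, 0, 0, 0, 0]]
```

play_rows --pt "0.5 0 0 4 0" --pt "0.5 0 0 4 0" --pt "0.5 0 0 3 0" --pt "0.5 0 0 1 0" --pt "0.5 0 0 0 0"

```text
time_s: 7.55
position: [0.4741, -0.3279, 0.0458]
orientation: [179.9, 0.3, -8.0]
contact_force: [0.4, 0.6, -7.9]
opening: 0.0556
```

play_rows --pt "0.5 0 0 1 0" --pt "0.5 0 0 1 0" --pt "0.5 0 0 0 0" --pt "0.5 0 0 0 0" --pt "0.5 0 0 0 0"

```text
time_s: 8.05
position: [0.4749, -0.3283, 0.0448]
orientation: [179.9, 0.2, -8.0]
contact_force: [0.2, 0.5, -8.5]
opening: 0.0559
```

play_rows --pt "0.5 0 0 1 0" --pt "0.5 0 0 1 0" --pt "0.5 0 0 1 0" --pt "0.5 0 0 0 0" --pt "0.5 0 0 0 0"

```text
time_s: 8.55
position: [0.4751, -0.3286, 0.0447]
orientation: [-180.0, 0.1, -8.0]
contact_force: [0.0, -0.5, -8.9]
opening: 0.0563
```

play_rows --pt "0.5 0 0 2 0" --pt "0.5 0 0 2 0" --pt "0.5 0 0 0 0" --pt "0.5 0 0 0 0" --pt "0.5 0 0 0 0"

```text
time_s: 9.05
position: [0.4753, -0.329, 0.044]
orientation: [-179.9, 0.0, -8.0]
contact_force: [-2.1, 1.4, -3.0]
opening: 0.056
```

play_rows --pt "0.5 0 0 1 0" --pt "0.68 0 0 0 0" --pt "0.75 0 0 0 0" --pt "0.8 0 0 0 0" --pt "0.85 0 0 -5 0"

```text
time_s: 9.55
position: [0.477, -0.3304, 0.0502]
orientation: [-179.9, -0.2, -8.0]
contact_force: [-0.6, -0.2, -0.2]
opening: 0.0703
```

play_rows --pt "0.85 0 0 -15 0" --pt "0.85 0 0 -25 0" --pt "0.85 0 0 -35 0" --pt "0.9 0 0 -25 0" --pt "0.9 0 0 0 0"

```text
time_s: 10.05
position: [0.4766, -0.3318, 0.1586]
orientation: [180.0, -0.2, -8.1]
contact_force: [-0.2, -0.5, -0.2]
opening: 0.0774
```

```bash
python3 plan.py 445.3 -118.6 115 0 .9 ; python3 - <<'E'
from h import *
s,c,W=wrist("w3")
tops(W,c["img"],.04,.08,300)
c=r.camera("top");tops(cloud(c),c["img"],.045,.07,150)
E
```

```text
t 10.05 pose [476.6, -331.8, 158.6] [180.0, -0.2, -8.1] F [-0.2, -0.5, -0.2] op 77.4
[[0.9, -12, -41, 9, -1.6], [0.9, -11, -42, 9, -1.6], [0.9, -10, -42, 9, -1.6], [0.9, -9, -42, 9, -1.6], [0.9, -7, -42, 9, -1.6]]
[220, 155, 65, 63, 3948] [477.1, -327.6, 54.9, 56.1, 82.0] mean [477.3, -325.7, 61.8] bgr [251, 252, 251]
[398, 32, 72, 27, 1764] [938.5, -420.7, 202.8, 74.5, 89.5] mean [935.6, -417.5, 58.9] bgr [207, 216, 217]
[162, 36, 28, 13, 154] [931.4, 327.5, 26.8, 77.4, 1.7] mean [927.4, 329.3, 60.7] bgr [41, 117, 153]
[320, 119, 25, 24, 399] [676.5, -124.4, 56.3, 56.6, 75.0] mean [675.3, -123.6, 55.3] bgr [217, 221, 216]
[318, 155, 26, 27, 410] [568.4, -119.2, 56.1, 56.5, 61.8] mean [567.8, -118.6, 55.6] bgr [212, 221, 212]
[127, 159, 11, 88, 244] [463.2, 422.3, 3.9, 240.9, 88.9] mean [461.1, 422.5, 57.8] bgr [59, 87, 106]
[397, 191, 23, 23, 431] [476.2, -327.3, 54.6, 56.5, 82.4] mean [476.2, -324.8, 61.1] bgr [194, 195, 194]
[320, 202, 22, 21, 431] [445.5, -118.1, 55.5, 57.5, 0.9] mean [444.8, -118.2, 55.7] bgr [216, 220, 216]
[254, 206, 22, 22, 427] [430.4, 61.0, 56.2, 55.9, 6.8] mean [429.9, 61.2, 55.6] bgr [4, 140, 248]
[293, 235, 23, 23, 441] [352.9, -46.7, 55.9, 56.2, 6.5] mean [352.8, -46.3, 55.7] bgr [25, 34, 232]
```

View pics/w3.png

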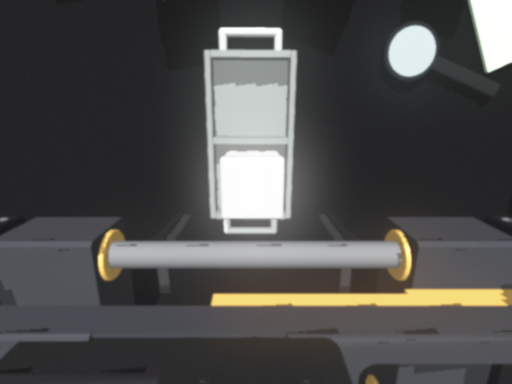

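play_rows --pt "0.95 -12 -41 9 -1.6" --pt "0.95 -11 -42 9 -1.6" --pt "0.95 -10 -42 9 -1.6" --pt "0.95 -9 -42 9 -1.6" --pt "0.95 -7 -35 9 -1.6"

```text
time_s: 10.65
position: [0.4406, -0.1243, 0.1061]
orientation: [179.8, 0.2, -0.4]
contact_force: [1.1, 0.1, -0.3]
opening: 0.0826
```

```bash
python3 plan.py 445.5 -118.4 90 0.5 .95 20
```

```text
t 10.65 pose [440.6, -124.3, 106.1] [179.8, 0.2, -0.4] F [1.1, 0.1, -0.3] op 82.6
[[0.95, 5, -6, 16, -0.9], [0.95, 0, 0, 0, 0], [0.95, 0, 0, 0, 0], [0.95, 0, 0, 0, 0], [0.95, 0, 0, 0, 0]]
```

play_rows --pt "0.95 5 0 2 -0.9" --pt "0.95 0 0 8 0" --pt "0.95 0 0 8 0" --pt "0.95 0 0 0 0" --pt "0.95 0 0 0 0"

```text
time_s: 11.15
position: [0.442, -0.121, 0.0832]
orientation: [179.8, 0.6, 0.8]
contact_force: [-0.6, 0.6, -0.6]
opening: 0.0827
```

```bash
python3 plan.py 445.5 -118.4 40 0.5 .95 20
```

```text
t 11.15 pose [442.0, -121.0, 83.2] [179.8, 0.6, 0.8] F [-0.6, 0.6, -0.6] op 82.7
[[0.95, 1, -1, 14, 0.1], [0.95, 1, -1, 14, 0.1], [0.95, 1, -1, 14, 0.1], [0.95, 0, 0, 0, 0], [0.95, 0, 0, 0, 0]]
```

play_rows --pt "0.95 3 -3 10 0.1" --pt "0.95 1 0 14 0.1" --pt "0.95 0 0 14 0" --pt "0.95 0 0 2 0" --pt "0.95 0 0 0 0"

```text
time_s: 11.65
position: [0.447, -0.1205, 0.0409]
orientation: [179.7, 0.5, 0.3]
contact_force: [0.4, -0.5, -0.1]
opening: 0.0827
```

```bash
python3 plan.py 445.5 -118.4 40 0.5 .95 20
```

```text
t 11.65 pose [447.0, -120.5, 40.9] [179.7, 0.5, 0.3] F [0.4, -0.5, -0.1] op 82.7
[[0.95, -1, -2, 1, -0.2], [0.95, 0, 0, 0, 0], [0.95, 0, 0, 0, 0], [0.95, 0, 0, 0, 0], [0.95, 0, 0, 0, 0]]
```

play_rows --pt "0.75 -1 -2 1 0" --pt "0.6 0 0 0 0" --pt "0.5 0 0 0 0" --pt "0.5 0 0 0 0" --pt "0.5 0 0 0 0"

```text
time_s: 12.15
position: [0.4467, -0.1185, 0.0412]
orientation: [179.7, 0.4, 0.2]
contact_force: [0.3, 0.4, -3.1]
opening: 0.0561
```

play_rows --pt "0.5 0 0 0 0" --pt "0.5 0 0 -4 0" --pt "0.5 0 0 -8 0" --pt "0.5 0 0 -14 0" --pt "0.5 0 0 -4 0"

```text
time_s: 12.65
position: [0.4461, -0.1185, 0.0726]
orientation: [179.7, 0.5, 0.2]
contact_force: [0.4, -1.0, -2.1]
opening: 0.056
```

```bash
python3 weigh.py
```

```text
[-0.0580933  -0.01634428 -2.25582133] [0.50732333 0.49163015 0.67775546]
[-32.52, 8.51, 44.89, 121.84, -7.0, 52.84, 16.56] [-0.017, -31.979, 4.057, -33.446, 0.006, 0.116, 0.002] [ 0.44530494 -0.11828899  0.07110446] 0.05623096734044486 13.35
```

```bash
python3 plan.py 476.5 -327.5 125 -8 .5 40
```

```text
t 13.35 pose [445.3, -118.3, 71.1] [179.7, 0.6, 0.2] F [-0.1, -0.3, -2.0] op 56.2
[[0.5, 5, 35, -9, 1.4], [0.5, 6, 35, -9, 1.4], [0.5, 7, 35, -9, 1.4], [0.5, 8, 34, -9, 1.4], [0.5, 8, 34, -9, 1.4]]
[[0.5, 9, 34, -9, 1.4], [0.5, 0, 0, 0, 0], [0.5, 0, 0, 0, 0], [0.5, 0, 0, 0, 0], [0.5, 0, 0, 0, 0]]
```

play_rows --pt "0.5 2 10 -25 1.4" --pt "0.5 6 35 -25 1.4" --pt "0.5 7 35 -5 1.4" --pt "0.5 8 34 0 1.4" --pt "0.5 8 34 0 1.4"

```text
time_s: 13.85
position: [0.4706, -0.2664, 0.1284]
orientation: [179.8, 0.6, -6.4]
contact_force: [0.1, -0.7, -2.7]
opening: 0.0558
```

```bash
python3 plan.py 476.5 -327.5 125 -8 .5 40
```

```text
t 13.85 pose [470.6, -266.4, 128.4] [179.8, 0.6, -6.4] F [0.1, -0.7, -2.7] op 55.8
[[0.5, 6, 30, 2, 0.8], [0.5, 7, 30, 2, 0.8], [0.5, 0, 0, 0, 0], [0.5, 0, 0, 0, 0], [0.5, 0, 0, 0, 0]]
```

play_rows --pt "0.5 6 28 0 0.8" --pt "0.5 7 24 0 0.8" --pt "0.5 0 0 0 0" --pt "0.5 0 0 0 0" --pt "0.5 0 0 0 0"

```text
time_s: 14.35
position: [0.4765, -0.3265, 0.128]
orientation: [179.6, 0.6, -8.4]
contact_force: [-0.8, 0.6, -0.9]
opening: 0.0559
```

```bash
python3 plan.py 476.5 -327.5 106 -8 .5 10
```

```text
t 14.35 pose [476.5, -326.5, 128.0] [179.6, 0.6, -8.4] F [-0.8, 0.6, -0.9] op 55.9
[[0.5, 0, 0, 7, -0.1], [0.5, 0, 0, 7, -0.1], [0.5, 0, 0, 7, -0.1], [0.5, 0, 0, 0, 0], [0.5, 0, 0, 0, 0]]
```

play_rows --pt "0.5 0 0 6 0" --pt "0.5 0 1 7 0" --pt "0.5 0 0 6 0" --pt "0.5 0 0 3 0" --pt "0.5 0 0 0 0"

```text
time_s: 14.85
position: [0.4768, -0.3236, 0.1034]
orientation: [179.7, 0.6, -8.1]
contact_force: [0.5, -0.4, -2.8]
opening: 0.056
```

play_rows --pt "0.5 0 0 2 0" --pt "0.5 0 0 2 0" --pt "0.5 0 0 0 0" --pt "0.5 0 0 0 0" --pt "0.5 0 0 0 0"

```text
time_s: 15.35
position: [0.4773, -0.3244, 0.1037]
orientation: [179.8, 0.5, -8.1]
contact_force: [0.8, -0.1, -1.9]
opening: 0.056
```

play_rows --pt "0.5 0 2 -3 0" --pt "0.5 0 3 0 0" --pt "0.5 0 2 2 0" --pt "0.5 0 0 3 0" --pt "0.5 0 0 2 0"

```text
time_s: 15.85
position: [0.4765, -0.3327, 0.1016]
orientation: [179.9, 0.4, -8.2]
contact_force: [-7.9, 7.2, 25.8]
opening: 0.056
```

play_rows --pt "0.5 0 0 2 0" --pt "0.5 0 0 2 0" --pt "0.5 0 0 0 0" --pt "0.5 0 0 0 0" --pt "0.5 0 0 0 0"

```text
time_s: 16.35
position: [0.4765, -0.3334, 0.1014]
orientation: [-179.9, 0.4, -8.3]
contact_force: [0.4, 1.0, -0.3]
opening: 0.056
```

play_rows --pt "0.5 0 0 -4 0" --pt "0.5 0 0 -2 0" --pt "0.5 0 0 0 0" --pt "0.5 0 0 0 0" --pt "0.5 0 0 0 0"

```text
time_s: 16.85
position: [0.4762, -0.3332, 0.107]
orientation: [-179.9, 0.4, -8.3]
contact_force: [0.3, 0.4, -1.6]
opening: 0.0557
```

```bash
python3 - <<'E'
from h import *
s=r.read_state();print(s["position"],s["contact_force"])
c=r.camera("side");cv2.imwrite("pics/s4.png",cv2.resize(c["img"][220:350,280:420],None,fx=4,fy=4))
c=r.camera("top");W=cloud(c);tops(W,c["img"],.055,.07,10)
E
```

```text
[ 0.47620509 -0.33319539  0.10697054] [ 0.32688617  0.41191935 -1.64510509]
[399, 32, 71, 25, 1556] [938.9, -420.2, 74.4, 201.5, 0.8] mean [938.3, -419.2, 60.0] bgr [218, 227, 229]
[162, 38, 17, 9, 92] [927.8, 342.6, 19.1, 46.1, 0.6] mean [927.3, 341.5, 63.8] bgr [43, 128, 167]
[154, 40, 5, 5, 23] [930.0, 382.9, 12.6, 14.2, 88.7] mean [929.8, 382.6, 59.9] bgr [44, 136, 178]
[180, 41, 9, 5, 33] [928.7, 301.5, 23.9, 12.0, 89.3] mean [928.7, 300.7, 59.9] bgr [45, 135, 177]
[403, 86, 17, 16, 53] [779.0, -340.8, 55.7, 21.6, 43.2] mean [774.8, -339.6, 63.2] bgr [155, 167, 161]
[321, 119, 23, 23, 245] [675.7, -123.8, 55.9, 54.9, 74.2] mean [676.3, -123.7, 57.1] bgr [220, 224, 219]
[318, 156, 26, 25, 270] [568.3, -118.9, 54.0, 55.1, 63.8] mean [568.1, -118.6, 57.0] bgr [214, 223, 214]
[127, 159, 10, 88, 154] [462.8, 422.3, 4.3, 239.6, 89.3] mean [462.6, 422.5, 62.7] bgr [60, 89, 108]
[397, 191, 12, 22, 87] [474.6, -306.3, 60.1, 25.8, 14.2] mean [474.3, -306.3, 61.3] bgr [189, 191, 182]
[254, 206, 22, 21, 252] [430.6, 61.1, 55.2, 55.5, 7.4] mean [430.9, 59.5, 56.9] bgr [4, 139, 248]
[181, 223, 16, 21, 38] [385.7, 267.8, 26.7, 58.0, 67.7] mean [388.7, 271.8, 61.9] bgr [127, 137, 116]
[294, 235, 22, 22, 269] [352.4, -46.4, 54.7, 55.1, 5.3] mean [352.0, -46.0, 57.0] bgr [26, 36, 237]
```

View pics/s4.png

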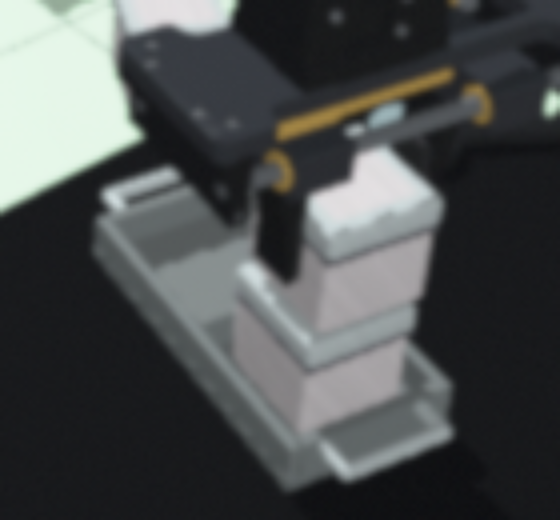

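play_rows --pt "0.5 0 -6 0 0" --pt "0.5 0 0 0 0" --pt "0.5 0 0 0 0" --pt "0.5 0 0 0 0" --pt "0.5 0 0 0 0"

```text
time_s: 17.45
position: [0.4771, -0.3264, 0.1068]
orientation: [-179.9, 0.4, -8.2]
contact_force: [0.9, 0.3, -1.6]
opening: 0.056
```

play_rows --pt "0.5 0 1 3 0" --pt "0.5 0 0 0 0" --pt "0.5 0 0 2 0" --pt "0.5 0 0 0 0" --pt "0.5 0 0 0 0"

```text
time_s: 17.95
position: [0.477, -0.3279, 0.1015]
orientation: [-179.9, 0.4, -8.3]
contact_force: [-0.2, 0.1, -2.1]
opening: 0.0558
```

play_rows --pt "0.5 0 0 1.5 0" --pt "0.5 0 0 0 0" --pt "0.55 0 0 0 0" --pt "0.68 0 0 0 0" --pt "0.8 0 0 0 0"

```text
time_s: 18.45
position: [0.4773, -0.3283, 0.1017]
orientation: [-179.9, 0.3, -8.3]
contact_force: [-0.0, 0.2, -0.6]
opening: 0.0614
```

play_rows --pt "0.85 0 0 -5 0" --pt "0.85 0 0 -15 0" --pt "0.85 0 0 -25 0" --pt "0.9 0 0 -30 0" --pt "0.9 0 0 0 0"

```text
time_s: 18.95
position: [0.4776, -0.3294, 0.1827]
orientation: [-180.0, 0.3, -8.4]
contact_force: [0.1, -1.2, 0.7]
opening: 0.0776
```

```bash
python3 - <<'E'
from h import *
s,c,W=wrist("w5")
tops(W,c["img"],.04,.08,300);tops(W,c["img"],.1,.14,300)
c=r.camera("side");cv2.imwrite("pics/s5.png",cv2.resize(c["img"][200:350,260:420],None,fx=4,fy=4))
c=r.camera("top");W=cloud(c);tops(W,c["img"],.1,.125,100);tops(W,c["img"],.045,.065,250)
E
python3 plan.py 568.4 -119.2 110 -27.8 .95
```

```text
[218, 162, 74, 72, 5076] [478.7, -326.1, 56.0, 56.1, 81.2] mean [479.1, -323.8, 118.0] bgr [234, 235, 235]
[409, 75, 22, 21, 240] [789.5, -351.3, 56.4, 50.8, 41.6] mean [783.5, -347.5, 111.0] bgr [199, 209, 204]
[62, 151, 70, 95, 5368] [464.7, 496.7, 153.7, 241.7, 88.9] mean [461.3, 493.5, 118.9] bgr [155, 222, 240]
[402, 187, 21, 23, 375] [478.7, -320.0, 43.4, 56.0, 80.0] mean [478.8, -317.0, 116.9] bgr [191, 191, 191]
[398, 32, 72, 27, 1745] [938.3, -419.8, 76.2, 201.2, 0.6] mean [935.5, -417.7, 58.9] bgr [206, 215, 217]
[320, 119, 25, 24, 403] [676.9, -124.3, 56.4, 57.0, 75.7] mean [675.2, -123.6, 55.4] bgr [217, 221, 216]
[318, 155, 26, 27, 413] [568.7, -119.0, 55.9, 57.0, 61.2] mean [567.6, -118.6, 55.6] bgr [212, 221, 212]
[254, 206, 22, 22, 426] [430.6, 61.0, 55.9, 55.9, 6.9] mean [430.0, 61.2, 55.3] bgr [4, 140, 248]
[293, 235, 23, 23, 440] [352.9, -46.7, 56.0, 56.5, 6.8] mean [352.7, -46.5, 55.6] bgr [26, 36, 232]
t 19.1 pose [476.2, -327.6, 178.4] [-179.9, 0.6, -8.3] F [-1.1, -0.1, -0.5] op 78.0
[[0.95, 10, -37, 11, 3.2], [0.95, 8, -37, 11, 3.2], [0.95, 6, -38, 11, 3.2], [0.95, 4, -38, 11, 3.2], [0.95, 2, -38, 11, 3.2]]
[[0.95, 0, -38, 11, 3.2], [0.95, 0, 0, 0, 0], [0.95, 0, 0, 0, 0], [0.95, 0, 0, 0, 0], [0.95, 0, 0, 0, 0]]
```

View pics/s5.png

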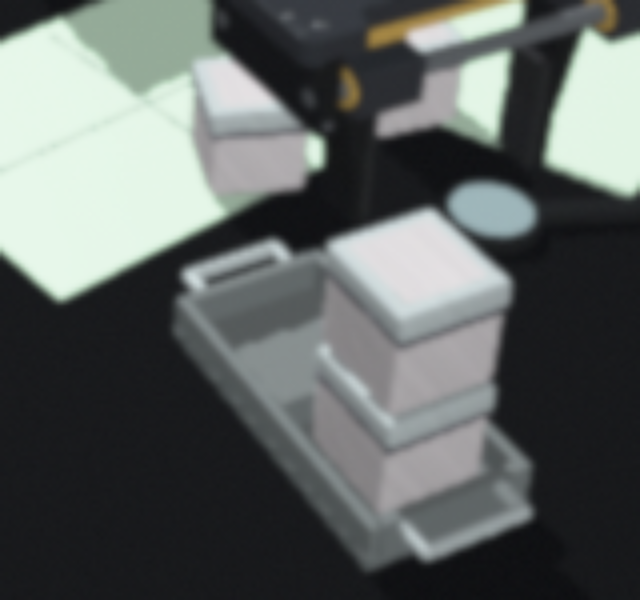

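play_rows --pt "0.95 10 -37 5 3.2" --pt "0.95 8 -37 10 3.2" --pt "0.95 6 -38 12 3.2" --pt "0.95 4 -38 14 3.2" --pt "0.95 2 -35 14 3.4"

```text
time_s: 19.6
position: [0.5506, -0.1569, 0.1206]
orientation: [179.8, 0.7, -25.8]
contact_force: [1.4, -0.3, 0.4]
opening: 0.0829
```

play_rows --pt "0.95 0 -16 14 3.2" --pt "0.95 0 0 0 0" --pt "0.95 0 0 0 0" --pt "0.95 0 0 0 0" --pt "0.95 0 0 0 0"

```text
time_s: 20.1
position: [0.5561, -0.1382, 0.1029]
orientation: [179.6, 1.0, -28.7]
contact_force: [-0.2, -0.6, -0.1]
opening: 0.0828
```

```bash
python3 plan.py 568.6 -119.1 85 -28.3 .95 20
```

```text
t 20.1 pose [556.1, -138.2, 102.9] [179.6, 1.0, -28.7] F [-0.2, -0.6, -0.1] op 82.8
[[0.95, 1, -11, 9, -0.2], [0.95, 1, -11, 9, -0.2], [0.95, 0, 0, 0, 0], [0.95, 0, 0, 0, 0], [0.95, 0, 0, 0, 0]]
```

play_rows --pt "0.95 1 -22 8 0" --pt "0.95 0 0 0 0" --pt "0.95 0 0 8 0" --pt "0.95 0 0 0 0" --pt "0.95 0 0 0 0"

```text
time_s: 20.6
position: [0.5677, -0.1223, 0.0876]
orientation: [179.7, 0.9, -28.9]
contact_force: [0.3, -0.0, 0.3]
opening: 0.0829
```

```bash
python3 plan.py 568.6 -119.1 40 -28.3 .95 20
```

```text
t 20.6 pose [567.7, -122.3, 87.6] [179.7, 0.9, -28.9] F [0.3, -0.0, 0.3] op 82.9
[[0.95, 0, -1, 16, -0.2], [0.95, 0, -1, 16, -0.2], [0.95, 0, -1, 16, -0.2], [0.95, 0, 0, 0, 0], [0.95, 0, 0, 0, 0]]
```

play_rows --pt "0.95 0 -3 14 -0.5" --pt "0.95 0 0 16 0" --pt "0.95 0 0 14 0" --pt "0.95 0 0 0 0" --pt "0.95 0 0 0 0"

```text
time_s: 21.1
position: [0.5674, -0.1197, 0.0385]
orientation: [179.6, 1.0, -28.4]
contact_force: [-0.1, 0.1, -0.3]
opening: 0.0827
```

```bash
python3 plan.py 568.6 -119.1 40 -28.3 .95 20
```

```text
t 21.1 pose [567.4, -119.7, 38.5] [179.6, 1.0, -28.4] F [-0.1, 0.1, -0.3] op 82.7
[[0.95, 1, -1, -1, -0.1], [0.95, 0, 0, 0, 0], [0.95, 0, 0, 0, 0], [0.95, 0, 0, 0, 0], [0.95, 0, 0, 0, 0]]
```

play_rows --pt "0.75 1 0 -2 0" --pt "0.6 0 0 0 0" --pt "0.5 0 0 0 0" --pt "0.5 0 0 0 0" --pt "0.5 0 0 0 0"

```text
time_s: 21.6
position: [0.5688, -0.1204, 0.0417]
orientation: [179.7, 0.9, -28.4]
contact_force: [-0.7, 0.3, -2.8]
opening: 0.0562
```

play_rows --pt "0.5 0 0 0 0" --pt "0.5 0 0 -4 0" --pt "0.5 0 0 -8 0" --pt "0.5 0 0 -14 0" --pt "0.5 0 0 -4 0"

```text
time_s: 22.1
position: [0.5675, -0.1202, 0.0722]
orientation: [179.5, 1.1, -28.4]
contact_force: [0.4, -1.1, -7.3]
opening: 0.056
```

```bash
python3 weigh.py
```

```text
[-0.09490274 -0.19466836 -6.97271773] [0.36386994 0.19026226 0.57045824]
[-30.8, 26.97, 48.14, 105.43, -22.9, 59.3, -1.73] [-0.021, -55.263, 15.411, -34.897, 0.005, 0.224, 0.002] [ 0.56667105 -0.11996825  0.07025694] 0.05613836669050474 22.8
```

```bash
python3 plan.py 485.7 -250 120 -8.3 .5 40
```

```text
t 22.8 pose [566.7, -120.0, 70.3] [179.5, 1.2, -28.4] F [-0.5, -0.3, -6.6] op 56.1
[[0.5, -2, 31, -10, -4.0], [0.5, -4, 30, -10, -4.0], [0.5, -6, 30, -10, -4.0], [0.5, -8, 30, -10, -4.0], [0.5, -10, 29, -10, -4.0]]
```

play_rows --pt "0.5 0 10 -25 -2" --pt "0.5 -2 30 -20 -4.0" --pt "0.5 -4 30 -5 -4.0" --pt "0.5 -8 30 0 -4.0" --pt "0.5 -8 18 0 -4.0"

```text
time_s: 23.3
position: [0.5042, -0.2225, 0.123]
orientation: [179.9, 1.3, -9.4]
contact_force: [-0.0, -0.9, -7.7]
opening: 0.0559
```

```bash
python3 plan.py 485.7 -250 120 -8.3 .5 40
```

```text
t 23.3 pose [504.2, -222.5, 123.0] [179.9, 1.3, -9.4] F [-0.0, -0.9, -7.7] op 55.9
[[0.5, -14, 30, 3, -1.1], [0.5, 0, 0, 0, 0], [0.5, 0, 0, 0, 0], [0.5, 0, 0, 0, 0], [0.5, 0, 0, 0, 0]]
```

play_rows --pt "0.5 -12 18 5 0" --pt "0.5 0 0 10 0" --pt "0.5 0 0 10 0" --pt "0.5 0 0 5 0" --pt "0.5 0 0 0 0"

```text
time_s: 23.8
position: [0.4862, -0.2421, 0.0926]
orientation: [179.9, 1.2, -9.6]
contact_force: [-0.4, 0.4, -6.8]
opening: 0.0557
```

```bash
python3 plan.py 485.7 -250 65 -8.3 .5 10
```

```text
t 23.8 pose [486.2, -242.1, 92.6] [179.9, 1.2, -9.6] F [-0.4, 0.4, -6.8] op 55.7
[[0.5, 0, 3, 9, -0.4], [0.5, 0, 3, 9, -0.4], [0.5, 0, 3, 9, -0.4], [0.5, 0, 0, 0, 0], [0.5, 0, 0, 0, 0]]
```

play_rows --pt "0.5 1 8 6 -1.2" --pt "0.5 0 0 6 0" --pt "0.5 0 0 8 0" --pt "0.5 0 0 6 0" --pt "0.5 0 0 0 0"

```text
time_s: 24.3
position: [0.4873, -0.2473, 0.0647]
orientation: [179.9, 1.3, -8.2]
contact_force: [0.4, -0.2, -6.9]
opening: 0.0561
```

```bash
python3 plan.py 485.7 -250 48 -8.3 .5 10
```

```text
t 24.3 pose [487.3, -247.3, 64.7] [179.9, 1.3, -8.2] F [0.4, -0.2, -6.9] op 56.1
[[0.5, -1, 1, 8, 0.1], [0.5, -1, 1, 8, 0.1], [0.5, 0, 0, 0, 0], [0.5, 0, 0, 0, 0], [0.5, 0, 0, 0, 0]]
```

play_rows --pt "0.5 -1 4 0 0" --pt "0.5 0 0 6 0" --pt "0.5 0 0 6 0" --pt "0.5 0 0 3 0" --pt "0.5 0 0 0 0"

```text
time_s: 24.8
position: [0.4857, -0.2511, 0.0487]
orientation: [179.9, 1.2, -8.2]
contact_force: [-0.6, -0.6, -5.9]
opening: 0.0562
```

play_rows --pt "0.5 0 0 2.5 0" --pt "0.5 0 0 0 0" --pt "0.5 0 0 2 0" --pt "0.5 0 0 0 0" --pt "0.5 0 0 0 0"

```text
time_s: 25.3
position: [0.4865, -0.2517, 0.0472]
orientation: [-179.9, 1.1, -8.2]
contact_force: [-0.1, -0.0, -7.5]
opening: 0.0559
```

play_rows --pt "0.5 0 0 2.5 0" --pt "0.5 0 0 0 0" --pt "0.5 0 0 0 0" --pt "0.5 0 0 0 0" --pt "0.5 0 0 0 0"

```text
time_s: 25.8
position: [0.4868, -0.2521, 0.0458]
orientation: [-179.9, 1.1, -8.2]
contact_force: [-1.3, 0.1, -0.9]
opening: 0.056
```

Contact. Release.

play_rows --pt "0.5 0 0 1 0" --pt "0.58 0 0 0 0" --pt "0.68 0 0 0 0" --pt "0.8 0 0 0 0" --pt "0.85 0 0 0 0"

```text
time_s: 26.3
position: [0.4881, -0.2527, 0.0464]
orientation: [-179.9, 0.9, -8.2]
contact_force: [0.2, 0.1, -0.2]
opening: 0.068
```

play_rows --pt "0.85 0 0 -6 0" --pt "0.85 0 0 -15 0" --pt "0.85 0 0 -25 0" --pt "0.9 0 0 -30 0" --pt "0.9 0 0 -20 0"

```text
time_s: 26.8
position: [0.4885, -0.2535, 0.147]
orientation: [-180.0, 1.1, -8.3]
contact_force: [0.4, 1.2, 0.3]
opening: 0.0777
```

```bash
python3 - <<'E'
from h import *
s,c,W=wrist("w6")
tops(W,c["img"],.04,.08,300);tops(W,c["img"],.1,.14,300)
c=r.camera("top");W=cloud(c);tops(W,c["img"],.1,.125,100);tops(W,c["img"],.045,.067,250)
E
python3 plan.py 676.5 -124 110 -15 .95
```

```text
[433, 0, 79, 38, 2596] [671.9, -140.7, 21.3, 55.2, 75.2] mean [667.0, -141.8, 54.1] bgr [164, 165, 166]
[220, 157, 68, 67, 4336] [488.4, -249.9, 55.6, 56.1, 82.2] mean [488.8, -247.8, 61.9] bgr [201, 202, 204]
[216, 270, 79, 24, 1714] [482.5, -302.4, 9.8, 55.9, 80.3] mean [482.5, -300.5, 113.3] bgr [186, 189, 187]
[409, 75, 22, 21, 239] [789.4, -352.7, 57.8, 49.8, 40.7] mean [784.2, -347.8, 111.0] bgr [199, 208, 204]
[62, 151, 70, 95, 5369] [464.5, 496.2, 153.3, 241.3, 88.9] mean [461.4, 493.4, 118.9] bgr [155, 222, 240]
[398, 32, 72, 27, 1766] [939.0, -419.5, 200.7, 75.2, 89.6] mean [935.7, -417.7, 58.9] bgr [207, 216, 217]
[320, 119, 25, 24, 402] [676.3, -124.2, 56.0, 56.3, 75.0] mean [675.3, -123.6, 55.5] bgr [217, 221, 216]
[368, 186, 18, 23, 304] [488.7, -242.4, 40.7, 57.4, 81.3] mean [488.9, -240.3, 61.0] bgr [196, 199, 197]
[254, 206, 22, 22, 425] [430.6, 61.0, 56.1, 55.9, 6.8] mean [429.9, 61.1, 55.6] bgr [4, 140, 248]
[293, 235, 23, 23, 439] [353.0, -46.5, 56.3, 56.2, 6.7] mean [352.6, -46.3, 55.7] bgr [26, 37, 232]
t 26.9 pose [489.8, -253.9, 148.0] [-180.0, 0.9, -8.3] F [-0.8, 0.2, 0.3] op 78.0
[[0.95, 28, -26, 6, 1.1], [0.95, 27, -26, 6, 1.1], [0.95, 27, -27, 6, 1.1], [0.95, 26, -27, 6, 1.1], [0.95, 26, -28, 6, 1.1]]
[[0.95, 25, -28, 6, 1.1], [0.95, 0, 0, 0, 0], [0.95, 0, 0, 0, 0], [0.95, 0, 0, 0, 0], [0.95, 0, 0, 0, 0]]
```

View pics/w6.png

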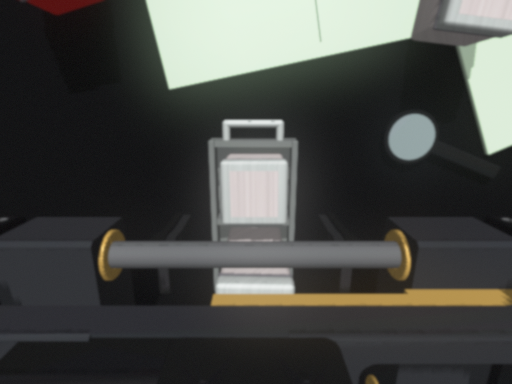

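play_rows --pt "0.95 28 -26 6 1.1" --pt "0.95 27 -26 6 1.1" --pt "0.95 27 -27 6 1.1" --pt "0.95 26 -27 6 1.1" --pt "0.95 26 -25 6 1.1"

```text
time_s: 27.4
position: [0.6477, -0.1516, 0.1204]
orientation: [-179.9, 0.6, -14.5]
contact_force: [0.5, -1.1, 1.2]
opening: 0.0826
```

play_rows --pt "0.95 10 -10 6 1.1" --pt "0.95 0 0 0 0" --pt "0.95 0 0 0 0" --pt "0.95 0 0 0 0" --pt "0.95 0 0 0 0"

```text
time_s: 27.9
position: [0.6603, -0.1427, 0.1134]
orientation: [180.0, 0.7, -15.5]
contact_force: [-0.8, 0.1, 0.4]
opening: 0.0828
```

```bash
python3 plan.py 676.4 -124.1 80 -15 .95 20
```

```text
t 27.9 pose [660.3, -142.7, 113.4] [180.0, 0.7, -15.5] F [-0.8, 0.1, 0.4] op 82.8
[[0.95, 4, -7, 11, -0.2], [0.95, 4, -7, 11, -0.2], [0.95, 4, -7, 11, -0.2], [0.95, 0, 0, 0, 0], [0.95, 0, 0, 0, 0]]
```

play_rows --pt "0.95 11 -21 5 -0.4" --pt "0.95 0 0 10 0" --pt "0.95 0 0 10 0" --pt "0.95 0 0 0 0" --pt "0.95 0 0 0 0"

```text
time_s: 28.4
position: [0.6755, -0.1274, 0.0888]
orientation: [-180.0, 0.6, -15.3]
contact_force: [0.9, -0.6, 0.7]
opening: 0.0827
```

```bash
python3 plan.py 676.4 -124.1 40 -15 .95 20
```

```text
t 28.4 pose [675.5, -127.4, 88.8] [-180.0, 0.6, -15.3] F [0.9, -0.6, 0.7] op 82.7
[[0.95, 0, -1, 16, -0.1], [0.95, 0, -1, 16, -0.1], [0.95, 0, -1, 16, -0.1], [0.95, 0, 0, 0, 0], [0.95, 0, 0, 0, 0]]
```

play_rows --pt "0.95 0 -3 14 -0.3" --pt "0.95 0 0 16 0" --pt "0.95 0 0 13 0" --pt "0.95 0 0 0 0" --pt "0.95 0 0 0 0"

```text
time_s: 28.9
position: [0.675, -0.1246, 0.0413]
orientation: [180.0, 0.7, -15.0]
contact_force: [0.0, -0.6, -0.3]
opening: 0.0823
```

```bash
python3 plan.py 676.4 -124.1 40 -15 .95 20
```

```text
t 28.9 pose [675.0, -124.6, 41.3] [180.0, 0.7, -15.0] F [0.0, -0.6, -0.3] op 82.3
[[0.95, 1, -1, 1, -0.0], [0.95, 0, 0, 0, 0], [0.95, 0, 0, 0, 0], [0.95, 0, 0, 0, 0], [0.95, 0, 0, 0, 0]]
```

play_rows --pt "0.75 1 0 0 0" --pt "0.6 0 0 0 0" --pt "0.5 0 0 0 0" --pt "0.5 0 0 0 0" --pt "0.5 0 0 0 0"

```text
time_s: 29.4
position: [0.6768, -0.1253, 0.0426]
orientation: [-180.0, 0.6, -15.0]
contact_force: [-0.3, -0.1, -2.3]
opening: 0.056
```

play_rows --pt "0.5 0 0 0 0" --pt "0.5 0 0 -4 0" --pt "0.5 0 0 -8 0" --pt "0.5 0 0 -14 0" --pt "0.5 0 0 -4 0"

```text
time_s: 29.9
position: [0.6762, -0.1252, 0.074]
orientation: [180.0, 0.7, -15.0]
contact_force: [0.9, -0.8, -3.0]
opening: 0.0559
```

```bash
python3 weigh.py; python3 plan.py 488.5 -250 145 -8.2 .5 40
```

```text
[-0.20864518  0.06491502 -3.04323641] [0.57903067 0.46646384 0.33498966]
[-22.74, 37.35, 42.61, 89.33, -26.96, 64.88, 10.96] [-0.003, -72.003, 18.776, -34.342, -0.025, 0.156, 0.001] [ 0.67526257 -0.12479973  0.07147975] 0.05579894400606836 30.6
t 30.6 pose [675.3, -124.8, 71.5] [180.0, 0.8, -15.0] F [0.0, 0.0, -3.2] op 55.8
[[0.5, -25, 28, -12, -1.1], [0.5, -25, 28, -12, -1.1], [0.5, -26, 27, -12, -1.1], [0.5, -26, 27, -12, -1.1], [0.5, -27, 26, -12, -1.1]]
[[0.5, -27, 26, -12, -1.1], [0.5, 0, 0, 0, 0], [0.5, 0, 0, 0, 0], [0.5, 0, 0, 0, 0], [0.5, 0, 0, 0, 0]]
```

play_rows --pt "0.5 -10 10 -30 0" --pt "0.5 -25 28 -25 -1.4" --pt "0.5 -26 27 -15 -1.4" --pt "0.5 -26 27 0 -1.4" --pt "0.5 -27 26 0 -1.4"

```text
time_s: 31.1
position: [0.5388, -0.2124, 0.1442]
orientation: [-179.9, 0.8, -8.7]
contact_force: [1.4, -0.9, -1.8]
opening: 0.0558
```

```bash
python3 plan.py 488.5 -251 130 -8.2 .5 40
```

```text
t 31.1 pose [538.8, -212.4, 144.2] [-179.9, 0.8, -8.7] F [1.4, -0.9, -1.8] op 55.8
[[0.5, -22, 23, 7, -0.3], [0.5, -22, 23, 7, -0.3], [0.5, 0, 0, 0, 0], [0.5, 0, 0, 0, 0], [0.5, 0, 0, 0, 0]]
```

play_rows --pt "0.5 -20 18 7 0" --pt "0.5 -18 14 7 0" --pt "0.5 0 0 0 0" --pt "0.5 0 0 0 0" --pt "0.5 0 0 0 0"

```text
time_s: 31.6
position: [0.4899, -0.2439, 0.1323]
orientation: [-179.8, 0.6, -9.2]
contact_force: [-0.4, 0.1, -3.1]
opening: 0.0559
```

```bash
python3 plan.py 488.5 -251 110 -8.2 .5 40
```

```text
t 31.6 pose [489.9, -243.9, 132.3] [-179.8, 0.6, -9.2] F [-0.4, 0.1, -3.1] op 55.9
[[0.5, 0, 7, 22, -1.0], [0.5, 0, 0, 0, 0], [0.5, 0, 0, 0, 0], [0.5, 0, 0, 0, 0], [0.5, 0, 0, 0, 0]]
```

play_rows --pt "0.5 0 8 0 -1" --pt "0.5 0 0 0 0" --pt "0.5 0 0 10 0" --pt "0.5 0 0 10 0" --pt "0.5 0 0 0 0"

```text
time_s: 32.1
position: [0.4917, -0.2488, 0.1105]
orientation: [-179.8, 0.6, -7.9]
contact_force: [1.0, -0.1, -3.1]
opening: 0.0557
```

```bash
python3 plan.py 488.5 -251 105 -8.2 .5 40
```

```text
t 32.1 pose [491.7, -248.8, 110.5] [-179.8, 0.6, -7.9] F [1.0, -0.1, -3.1] op 55.7
[[0.5, -3, 3, 6, 0.3], [0.5, 0, 0, 0, 0], [0.5, 0, 0, 0, 0], [0.5, 0, 0, 0, 0], [0.5, 0, 0, 0, 0]]
```

play_rows --pt "0.5 -3 2 1 0" --pt "0.5 0 0 0 0" --pt "0.5 0 0 3 0" --pt "0.5 0 0 0 0" --pt "0.5 0 0 0 0"

```text
time_s: 32.6
position: [0.4881, -0.2501, 0.1058]
orientation: [-179.8, 0.6, -7.9]
contact_force: [0.3, 0.6, -2.9]
opening: 0.0558
```

play_rows --pt "0.5 0 0 3 0" --pt "0.5 0 0 0 0" --pt "0.5 0 0 1 0" --pt "0.5 0 0 0 0" --pt "0.5 0 0 0 0"

```text
time_s: 33.1
position: [0.4893, -0.2508, 0.1039]
orientation: [-179.8, 0.4, -7.9]
contact_force: [-0.5, 1.0, -1.6]
opening: 0.0559
```

play_rows --pt "0.5 0 0 2 0" --pt "0.5 0 0 0 0" --pt "0.5 0 0 0 0" --pt "0.5 0 0 0 0" --pt "0.5 0 0 0 0"

```text
time_s: 33.6
position: [0.4898, -0.2511, 0.1033]
orientation: [-179.8, 0.4, -7.9]
contact_force: [-2.1, 0.3, 2.6]
opening: 0.0559
```

play_rows --pt "0.55 0 0 0 0" --pt "0.62 0 0 0 0" --pt "0.7 0 0 0 0" --pt "0.8 0 0 0 0" --pt "0.85 0 0 0 0"

```text
time_s: 34.1
position: [0.4901, -0.2512, 0.1033]
orientation: [-179.8, 0.3, -7.9]
contact_force: [-0.2, -0.6, -0.0]
opening: 0.0692
```

play_rows --pt "0.85 0 0 -6 0" --pt "0.85 0 0 -15 0" --pt "0.85 0 0 -25 0" --pt "0.9 0 0 -35 0" --pt "0.9 0 0 -30 0"

```text
time_s: 34.6
position: [0.4886, -0.2516, 0.218]
orientation: [-179.8, 0.7, -8.0]
contact_force: [0.7, 0.1, 0.5]
opening: 0.0775
```

```bash
python3 - <<'E'
from h import *
s,c,W=wrist("w7");print(s["position"])
tops(W,c["img"],.1,.14,300)
c=r.camera("side");cv2.imwrite("pics/s7.png",cv2.resize(c["img"][200:350,260:420],None,fx=4,fy=4))
c=r.camera("top");W=cloud(c);tops(W,c["img"],.1,.125,100);tops(W,c["img"],.045,.067,250);tops(W,c["img"],.16,.22,150)
cv2.imwrite("pics/rack.png",cv2.resize(c["img"][70:180,170:260],None,fx=6,fy=6,interpolation=cv2.INTER_CUBIC))
E
```

```text
[ 0.48861199 -0.25159563  0.21800841]
[225, 156, 64, 62, 3833] [491.4, -248.6, 55.2, 56.1, 82.4] mean [491.6, -246.8, 117.9] bgr [201, 202, 204]
[227, 233, 58, 8, 379] [483.2, -299.5, 3.3, 54.8, 79.9] mean [482.2, -299.0, 109.3] bgr [160, 161, 160]
[227, 268, 57, 25, 1350] [477.2, -339.3, 28.4, 55.1, 81.3] mean [477.0, -339.2, 118.4] bgr [195, 197, 200]
[409, 75, 22, 22, 239] [788.5, -351.6, 58.3, 49.6, 41.4] mean [783.7, -347.9, 111.4] bgr [198, 207, 203]
[62, 151, 70, 95, 5368] [464.4, 496.5, 152.6, 241.1, 88.9] mean [461.2, 493.5, 119.0] bgr [155, 222, 240]
[373, 181, 21, 24, 393] [491.4, -244.8, 46.8, 57.5, 81.8] mean [491.4, -242.1, 117.0] bgr [194, 196, 194]
[398, 32, 72, 27, 1764] [938.0, -419.7, 75.5, 201.2, 0.3] mean [935.7, -417.5, 58.9] bgr [207, 215, 217]
[254, 206, 22, 22, 425] [430.4, 61.1, 56.0, 56.0, 7.3] mean [429.9, 61.2, 55.6] bgr [4, 140, 248]
[293, 235, 23, 23, 440] [353.0, -46.9, 56.1, 56.2, 6.7] mean [352.9, -46.4, 55.5] bgr [26, 37, 232]
[201, 86, 7, 62, 326] [664.7, 218.5, 150.2, 10.1, 4.1] mean [660.9, 217.1, 191.1] bgr [60, 108, 159]
[252, 360, 55, 24, 455] [58.6, 23.5, 21.7, 131.1, 22.2] mean [59.8, 23.3, 185.2] bgr [38, 47, 102]
```

View pics/s7.png

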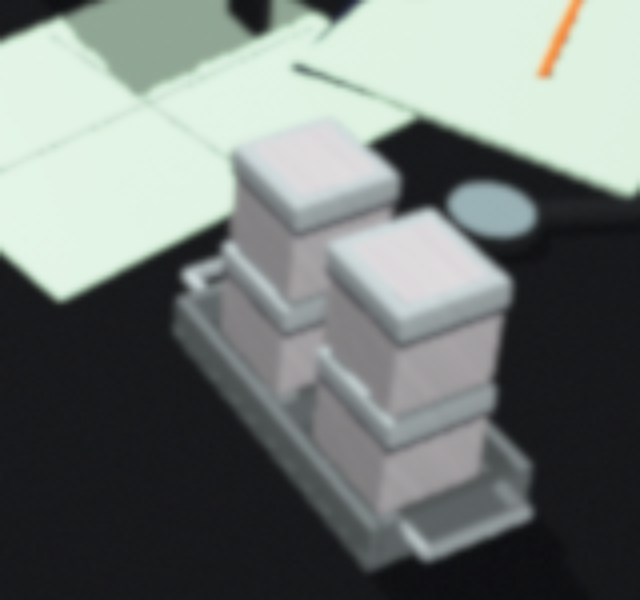

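View pics/rack.png

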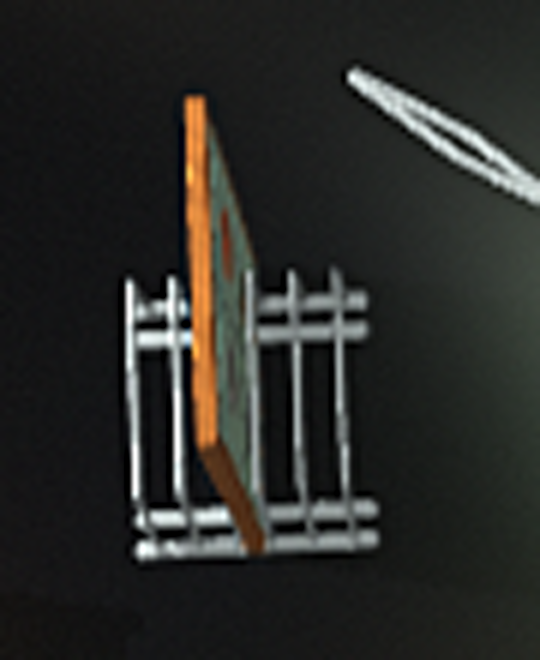

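```bash
python3 - <<'E'
from h import *
for c in (dict(np.load("top0.npz")),r.camera("top")):
    W=cloud(c)
    for lo in(.188,.192,.195): tops(W,c["img"],lo,.22,60)
    k=(W[...,2]>.03)&(W[...,2]<.11)&(abs(W[...,0]-.46)<.11)&(W[...,1]>.40)&(W[...,1]<.44)
    P=W[k]*1000;print(len(P),np.polyfit(P[:,0],P[:,1],1),np.median(P,0),np.percentile(P,[2,98],0))
E
python3 plan.py 665 218 260 94 .95 40 7
```

```text
[201, 86, 6, 59, 242] [665.1, 218.9, 149.2, 10.1, 4.0] mean [663.1, 218.2, 196.7] bgr [56, 116, 188]
[266, 364, 61, 17, 145] [68.4, -11.8, 134.0, 4.3, 79.5] mean [68.4, -11.3, 205.1] bgr [19, 22, 40]
[201, 86, 6, 59, 224] [665.1, 219.0, 149.1, 9.7, 4.2] mean [663.4, 218.5, 197.2] bgr [55, 118, 195]
[266, 364, 61, 17, 129] [68.5, -11.8, 134.0, 4.2, 79.6] mean [68.9, -9.4, 206.9] bgr [19, 22, 39]
[201, 86, 6, 58, 197] [665.3, 218.7, 147.8, 9.1, 4.2] mean [663.6, 218.6, 197.7] bgr [56, 121, 200]
[266, 365, 61, 16, 117] [68.5, -11.8, 134.0, 4.2, 79.6] mean [68.7, -10.8, 208.3] bgr [19, 22, 39]
748 [-1.77986349e-02  4.30807288e+02] [458.41576686 422.6114054   71.62633868] [[354.67651428 420.16264684  31.92046266]
 [564.89035788 425.20330326 108.34839054]]
[201, 86, 6, 59, 242] [664.8, 218.6, 148.8, 10.1, 4.1] mean [662.2, 218.2, 196.6] bgr [55, 115, 187]
[253, 361, 54, 23, 213] [56.9, 21.0, 18.2, 128.0, 23.6] mean [58.2, 21.7, 192.8] bgr [41, 51, 110]
[201, 86, 5, 58, 224] [664.8, 219.0, 148.7, 9.6, 3.2] mean [665.4, 218.7, 197.1] bgr [55, 118, 194]
[201, 86, 5, 58, 188] [664.8, 219.0, 148.8, 9.2, 4.2] mean [661.4, 218.7, 197.8] bgr [55, 121, 201]
744 [-1.72649153e-02  4.30557753e+02] [457.77620677 422.7113712   72.34442296] [[354.54468053 420.30262507  31.46405098]
 [565.9087566  425.05523918 108.63736631]]
t 34.8 pose [489.2, -251.3, 216.6] [-179.8, 0.6, -8.0] F [-0.6, 0.1, 0.8] op 78.2
[[0.95, 7, -33, -3, -6.8], [0.95, 11, -32, -3, -6.8], [0.95, 15, -30, -3, -6.8], [0.95, 18, -28, -3, -6.8], [0.95, 21, -26, -3, -6.8]]
[[0.95, 24, -23, -3, -6.8], [0.95, 27, -20, -3, -6.8], [0.95, 29, -17, -3, -6.8], [0.95, 31, -13, -3, -6.8], [0.95, 32, -9, -3, -6.8]]
[[0.95, 33, -5, -3, -6.8], [0.95, 33, -2, -3, -6.8], [0.95, 33, 2, -3, -6.8], [0.95, 33, 6, -3, -6.8], [0.95, 32, 10, -3, -6.8]]
```

play_rows --pt "0.95 7 -33 -20 -6.8" --pt "0.95 11 -32 -20 -6.8" --pt "0.95 15 -30 -4 -6.8" --pt "0.95 18 -28 0 -6.8" --pt "0.95 21 -26 0 -6.8"

```text
time_s: 35.3
position: [0.5443, -0.0938, 0.2597]
orientation: [-179.4, 0.7, 26.5]
contact_force: [1.1, 0.4, -0.2]
opening: 0.0828
```

play_rows --pt "0.95 24 -23 0 -6.8" --pt "0.95 27 -20 0 -6.8" --pt "0.95 29 -17 0 -6.8" --pt "0.95 31 -13 0 -6.8" --pt "0.95 32 -9 0 -6.8"

```text
time_s: 35.8
position: [0.5988, 0.0707, 0.255]
orientation: [-178.7, 0.5, 62.0]
contact_force: [0.8, 0.3, 0.5]
opening: 0.0827
```

```bash
python3 plan.py 665 218.8 260 94 .95 40 7
```

```text
t 35.8 pose [598.8, 70.7, 255.0] [-178.7, 0.5, 62.0] F [0.8, 0.3, 0.5] op 82.7
[[0.95, 32, -2, -1, -6.4], [0.95, 32, 1, -1, -6.4], [0.95, 32, 5, -1, -6.4], [0.95, 31, 9, -1, -6.4], [0.95, 30, 12, -1, -6.4]]
```

play_rows --pt "0.95 32 -2 -1 -6.4" --pt "0.95 32 1 -1 -6.4" --pt "0.95 32 5 -1 -6.4" --pt "0.95 31 9 -1 -5.5" --pt "0.95 22 8 -1 -3"

```text
time_s: 36.3
position: [0.6587, 0.2177, 0.2523]
orientation: [-178.1, -0.1, 91.1]
contact_force: [-0.3, 0.2, 0.3]
opening: 0.0825
```

play_rows --pt "0.95 0 0 0 0" --pt "0.95 0 0 0 0" --pt "0.95 0 0 0 0" --pt "0.95 0 0 0 0" --pt "0.95 0 0 0 0"

```text
time_s: 36.8
position: [0.6571, 0.2182, 0.248]
orientation: [-177.7, 0.1, 91.1]
contact_force: [0.5, -0.4, 0.2]
opening: 0.0826
```

```bash
python3 plan.py 665 218.8 220 94 .95 40 7; python3 - <<'E'
from h import *
s,c,W=wrist("w8");print(s["position"],s["joints"])
tops(W,c["img"],.185,.22,100)
E
```

```text
t 36.8 pose [657.1, 218.2, 248.0] [-177.7, 0.1, 91.1] F [0.5, -0.4, 0.2] op 82.6
[[0.95, 0, 8, 28, -2.9], [0.95, 0, 0, 0, 0], [0.95, 0, 0, 0, 0], [0.95, 0, 0, 0, 0], [0.95, 0, 0, 0, 0]]
[0.65712851 0.2181705  0.24796437] [-39.06275381  26.99839259  25.66621668  75.2970913  -11.93062018
  82.51172178  77.27435204]
[245, 119, 20, 122, 1635] [637.0, 217.8, 91.3, 10.0, 4.3] mean [633.4, 217.7, 197.7] bgr [86, 122, 172]
[253, 268, 14, 26, 323] [713.5, 223.5, 25.3, 9.9, 4.1] mean [712.2, 223.5, 197.6] bgr [84, 126, 182]
```

View pics/w8.png

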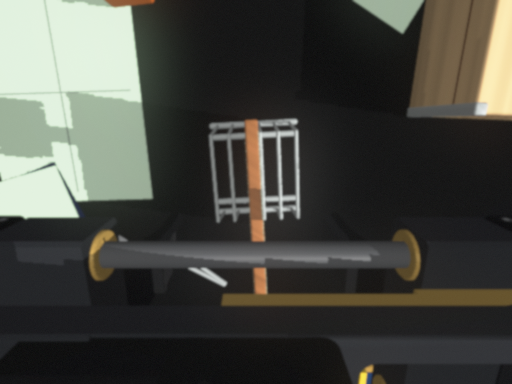

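play_rows --pt "0.95 0 9 10 -2.9" --pt "0.95 0 0 15 0" --pt "0.95 0 0 18 0" --pt "0.95 0 0 15 0" --pt "0.95 0 0 0 0"

```text
time_s: 37.35
position: [0.6635, 0.2158, 0.1877]
orientation: [-177.8, -0.0, 93.7]
contact_force: [-0.9, 0.1, -0.5]
opening: 0.0826
```

```bash
python3 plan.py 665 218.8 176 94 .95 40 7
```

```text
t 37.35 pose [663.5, 215.8, 187.7] [-177.8, -0.0, 93.7] F [-0.9, 0.1, -0.5] op 82.6
[[0.95, 3, 2, 12, -0.3], [0.95, 0, 0, 0, 0], [0.95, 0, 0, 0, 0], [0.95, 0, 0, 0, 0], [0.95, 0, 0, 0, 0]]
```

play_rows --pt "0.95 3 2 5 -0.3" --pt "0.95 0 0 5 0" --pt "0.7 0 0 0 0" --pt "0.5 0 0 0 0" --pt "0.35 0 0 0 0"

```text
time_s: 37.85
position: [0.6654, 0.2196, 0.1785]
orientation: [-177.9, -0.1, 94.0]
contact_force: [0.2, 0.4, 0.2]
opening: 0.0658
```

```bash
python3 plan.py 665 218.8 178 94 .4 40 7
```

```text
t 37.85 pose [665.4, 219.6, 178.5] [-177.9, -0.1, 94.0] F [0.2, 0.4, 0.2] op 65.8
[[0.4, -1, 0, 1, -0.0], [0.4, 0, 0, 0, 0], [0.4, 0, 0, 0, 0], [0.4, 0, 0, 0, 0], [0.4, 0, 0, 0, 0]]
```

play_rows --pt "0.25 -1 0 0 0" --pt "0.15 0 0 0 0" --pt "0.1 0 0 0 0" --pt "0.05 0 0 0 0" --pt "0.05 0 0 0 0" --force 20

```text
time_s: 38.35
position: [0.666, 0.2185, 0.1797]
orientation: [-178.0, -0.1, 93.9]
contact_force: [-0.4, -0.2, -0.2]
opening: 0.027
```

play_rows --pt "0.05 0 0 0 0" --pt "0.05 0 0 0 0" --pt "0.05 0 0 0 0" --pt "0.05 0 0 0 0" --pt "0.05 0 0 0 0"

```text
time_s: 38.85
position: [0.666, 0.2186, 0.1797]
orientation: [-178.0, -0.1, 93.9]
contact_force: [0.3, -1.4, 0.0]
opening: 0.0087
```

play_rows --pt "0.05 0 0 -5 0" --pt "0.05 0 0 -12 0" --pt "0.05 0 0 -20 0" --pt "0.05 0 0 -25 0" --pt "0.05 0 0 -22 0"

```text
time_s: 39.35
position: [0.6669, 0.2185, 0.2642]
orientation: [-177.5, -0.0, 94.0]
contact_force: [0.3, -0.1, -1.9]
opening: 0.0089
```

```bash
python3 plan.py 665 218 290 93.9 .05; python3 - <<'E'
from h import *
cv2.imwrite("pics/s9.png",cv2.resize(r.camera("side")["img"][60:260,80:330],None,fx=3,fy=3))
E
```

```text
t 39.35 pose [666.9, 218.5, 264.2] [-177.5, -0.0, 94.0] F [0.3, -0.1, -1.9] op 8.9
[[0.05, 0, -2, -26, 0.1], [0.05, 0, 0, 0, 0], [0.05, 0, 0, 0, 0], [0.05, 0, 0, 0, 0], [0.05, 0, 0, 0, 0]]
```

View pics/s9.png

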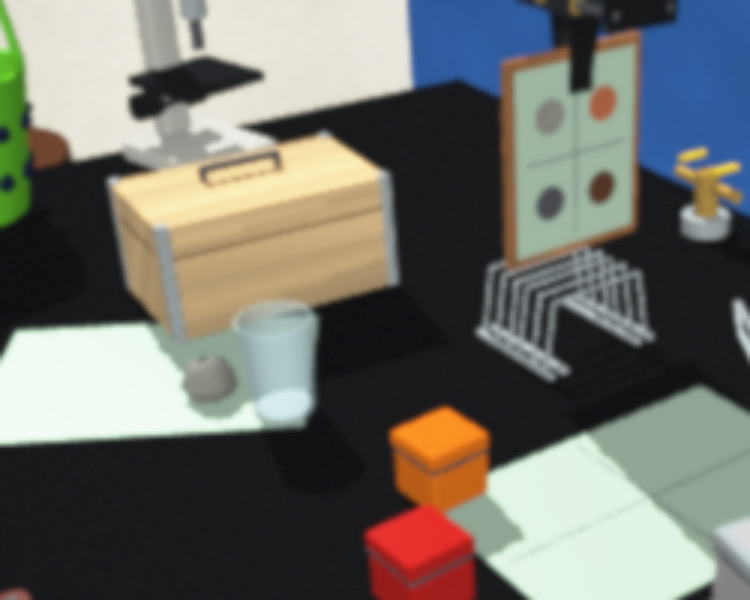

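```bash
python3 plan.py 464 375 290 89 .05 35
```

```text
t 39.4 pose [668.2, 218.7, 268.6] [-177.8, -0.1, 94.0] F [-0.6, -0.3, 2.2] op 9.0
[[0.05, 21, -24, -3, 0.6], [0.05, 21, -24, -3, 0.6], [0.05, 21, -25, -3, 0.6], [0.05, 20, -25, -3, 0.6], [0.05, 20, -25, -3, 0.6]]
[[0.05, 20, -25, -3, 0.6], [0.05, 20, -25, -3, 0.6], [0.05, 19, -26, -3, 0.6], [0.05, 0, 0, 0, 0], [0.05, 0, 0, 0, 0]]
```

play_rows --pt "0.05 5 -6 -15 0" --pt "0.05 16 -18 -6 0.6" --pt "0.05 21 -25 -3 0.6" --pt "0.05 20 -25 -2 0.6" --pt "0.05 20 -25 -2 0.6"

```text
time_s: 39.9
position: [0.5677, 0.2917, 0.3047]
orientation: [-178.2, 0.1, 90.9]
contact_force: [0.7, -0.0, -2.4]
opening: 0.0087
```

play_rows --pt "0.05 20 -25 -2 0.6" --pt "0.05 20 -25 -2 0.6" --pt "0.05 17 -23 -2 0.6" --pt "0.05 8 -12 0 0.6" --pt "0.05 0 0 0 0"

```text
time_s: 40.4
position: [0.4752, 0.3623, 0.3169]
orientation: [-178.2, -0.0, 88.7]
contact_force: [0.2, -0.0, -1.6]
opening: 0.0087
```

```bash
python3 plan.py 464 375 270 89 .05 35
```

```text
t 40.4 pose [475.2, 362.3, 316.9] [-178.2, -0.0, 88.7] F [0.2, -0.0, -1.6] op 8.7
[[0.05, 6, -6, 23, -0.1], [0.05, 6, -6, 23, -0.1], [0.05, 0, 0, 0, 0], [0.05, 0, 0, 0, 0], [0.05, 0, 0, 0, 0]]
```

play_rows --pt "0.05 12 -5 20 0" --pt "0.05 12 -6 25 0" --pt "0.05 0 0 25 0" --pt "0.05 0 0 20 0" --pt "0.05 0 0 0 0"

```text
time_s: 40.9
position: [0.4668, 0.3839, 0.227]
orientation: [-178.5, -0.1, 88.6]
contact_force: [-0.4, 0.1, -2.1]
opening: 0.0089
```

```bash
python3 plan.py 464 389 190 89 .05 35; python3 - <<'E'
from h import *
s,c,W=wrist("w10")
c=r.camera("side");cv2.imwrite("pics/s10.png",cv2.resize(c["img"][20:240,60:330],None,fx=2.8,fy=2.8))
E
```

```text
t 40.9 pose [466.8, 383.9, 227.0] [-178.5, -0.1, 88.6] F [-0.4, 0.1, -2.1] op 8.9
[[0.05, 3, -1, 19, -0.2], [0.05, 3, -1, 19, -0.2], [0.05, 0, 0, 0, 0], [0.05, 0, 0, 0, 0], [0.05, 0, 0, 0, 0]]
```

View pics/s10.png

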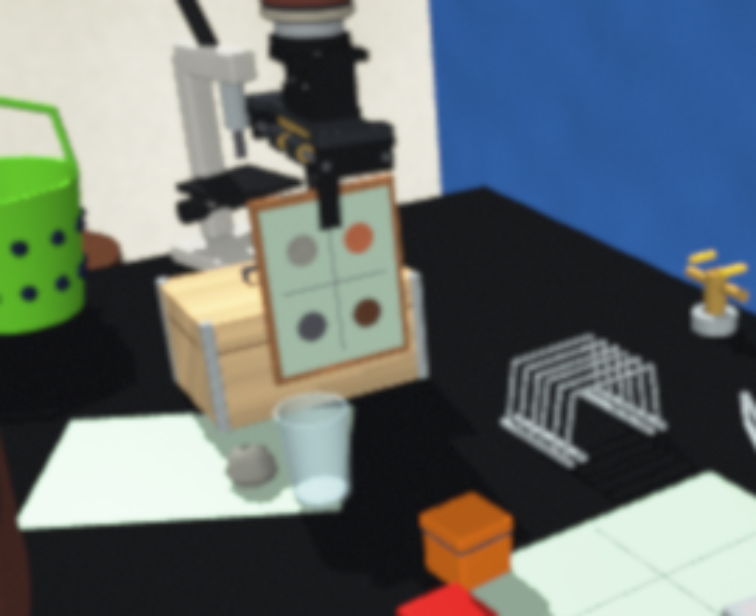

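View pics/w10.png

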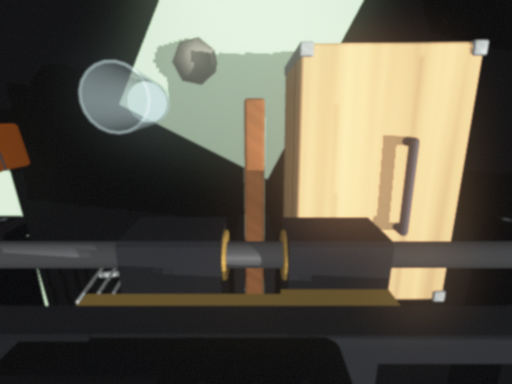

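play_rows --pt "0.05 4 2 12 -0.3" --pt "0.05 0 0 15 0" --pt "0.05 0 0 12 0" --pt "0.05 0 0 4 0" --pt "0.05 0 0 0 0"

```text
time_s: 41.5
position: [0.4717, 0.3891, 0.1866]
orientation: [-178.9, -0.5, 88.8]
contact_force: [-0.7, -0.1, -2.4]
opening: 0.0088
```

```bash
python3 plan.py 464 389 172 89 .05 35
```

```text
t 41.5 pose [471.7, 389.1, 186.6] [-178.9, -0.5, 88.8] F [-0.7, -0.1, -2.4] op 8.8
[[0.05, 0, -8, 15, -0.2], [0.05, 0, 0, 0, 0], [0.05, 0, 0, 0, 0], [0.05, 0, 0, 0, 0], [0.05, 0, 0, 0, 0]]
```

play_rows --pt "0.05 0 -7 0 -0.2" --pt "0.05 0 0 0 0" --pt "0.05 0 0 6 0" --pt "0.05 0 0 4 0" --pt "0.05 0 0 0 0"

```text
time_s: 42.0
position: [0.464, 0.3899, 0.1772]
orientation: [-178.9, -0.6, 89.0]
contact_force: [-0.1, 0.0, -2.1]
opening: 0.0089
```

play_rows --pt "0.05 0 0 3 0" --pt "0.05 0 0 0 0" --pt "0.05 0 0 2 0" --pt "0.05 0 0 0 0" --pt "0.05 0 0 0 0"

```text
time_s: 42.5
position: [0.4649, 0.3901, 0.1727]
orientation: [-179.0, -0.6, 89.0]
contact_force: [0.0, -0.4, -1.0]
opening: 0.0089
```

play_rows --pt "0.05 0 0 2 0" --pt "0.05 0 0 0 0" --pt "0.05 0 0 0 0" --pt "0.05 0 0 0 0" --pt "0.05 0 0 0 0"

```text
time_s: 43.0
position: [0.4664, 0.3905, 0.1722]
orientation: [-179.2, -0.8, 88.9]
contact_force: [0.8, -0.1, 0.4]
opening: 0.0087
```

play_rows --pt "0.15 0 0 0 0" --pt "0.25 0 0 0 0" --pt "0.35 0 0 0 0" --pt "0.35 0 0 -3 0" --pt "0.35 0 0 0 0"

```text
time_s: 43.5
position: [0.4659, 0.3907, 0.1752]
orientation: [-179.2, -0.8, 89.0]
contact_force: [-0.7, 0.4, 0.1]
opening: 0.0289
```

play_rows --pt "0.35 3 0 0 0" --pt "0.35 3 0 0 0" --pt "0.35 3 0 0 0" --pt "0.35 3 0 0 0" --pt "0.35 3 0 0 0"

```text
time_s: 44.0
position: [0.4662, 0.4069, 0.1755]
orientation: [-179.2, -0.8, 89.0]
contact_force: [0.4, -0.1, 0.6]
opening: 0.0301
```

```bash
python3 - <<'E'
from h import *
s,c,W=wrist("w11");print(s["position"],s["opening"],s["contact_force"],s["orientation"])
cv2.imwrite("pics/s11.png",cv2.resize(r.camera("side")["img"][20:240,60:330],None,fx=2.8,fy=2.8))
E
```

```text
[0.46621942 0.40694706 0.17552313] 0.030125015016686137 [ 0.39298534 -0.07256755  0.60266471] [-179.17115371   -0.76462552   88.97445335]
```

View pics/s11.png

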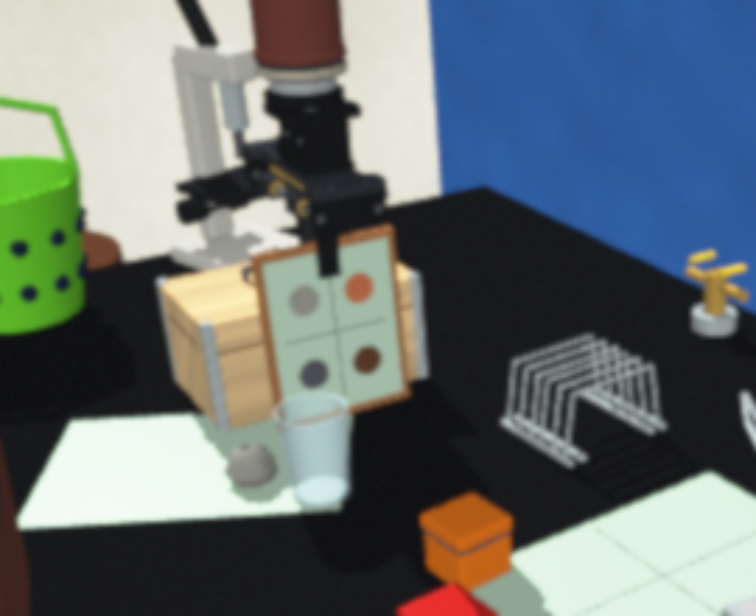

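View pics/w11.png

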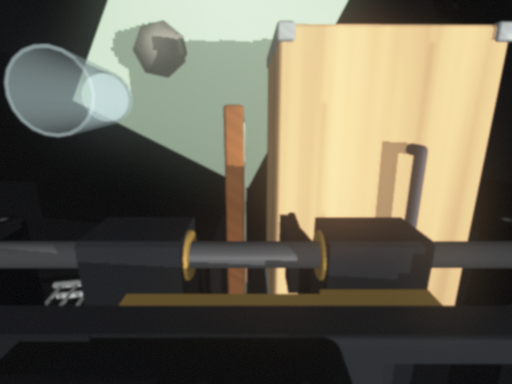

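play_rows --pt "0.35 2 0 0 0" --pt "0.35 2 0 0 0" --pt "0.35 2 0 0 0" --pt "0.35 2 0 0 0" --pt "0.35 2 0 0 0"

```text
time_s: 44.6
position: [0.4664, 0.4176, 0.1756]
orientation: [-179.2, -0.8, 89.0]
contact_force: [-0.2, -1.3, -0.4]
opening: 0.0304
```

play_rows --pt "0.35 2 0 0 0" --pt "0.35 2 0 0 0" --pt "0.35 2 0 0 0" --pt "0.35 1 0 0 0" --pt "0.35 0 0 0 0"

```text
time_s: 45.1
position: [0.4664, 0.4256, 0.1756]
orientation: [-179.2, -0.8, 89.0]
contact_force: [0.2, -0.6, 0.3]
opening: 0.0304
```

```bash
python3 - <<'E'
from h import *
s,c,W=wrist("w12");print(s["position"],s["opening"],s["contact_force"],s["orientation"])
c=r.camera("top");W=cloud(c);k=(W[...,2]>.13)&(W[...,2]<.25)&(abs(W[...,0]-.46)<.1)&(W[...,1]<.46)&(W[...,1]>.37)
print(np.round(W[k][:: max(1,k.sum()//15)]*1000).tolist())
cv2.imwrite("pics/t12.png",cv2.resize(c["img"][140:260,50:220],None,fx=4.5,fy=4.5))
E
```

```text
[0.46635932 0.42563697 0.175587  ] 0.0303509013344496 [ 0.18015109 -0.57945531  0.34764441] [-179.16063129   -0.75621497   89.00271611]
[[542.0, 433.0, 188.0], [538.0, 426.0, 188.0], [539.0, 420.0, 160.0], [535.0, 421.0, 157.0], [528.0, 420.0, 164.0], [532.0, 414.0, 136.0], [503.0, 378.0, 250.0], [499.0, 374.0, 247.0], [440.0, 389.0, 250.0], [439.0, 379.0, 246.0], [437.0, 371.0, 244.0], [431.0, 384.0, 250.0], [430.0, 378.0, 242.0], [438.0, 419.0, 143.0], [433.0, 415.0, 136.0], [426.0, 416.0, 132.0]]
```

View pics/w12.png

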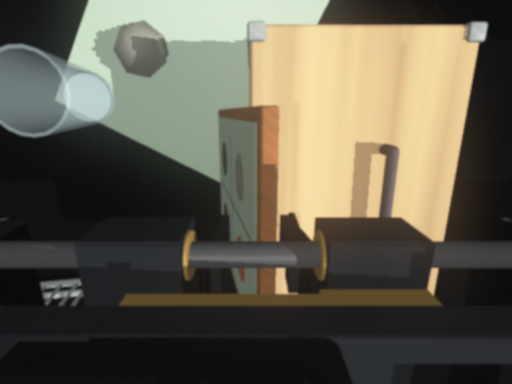

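play_rows --pt "0.5 0 0 0 0" --pt "0.7 0 0 0 0" --pt "0.8 0 0 0 0" --pt "0.8 0 0 0 0" --pt "0.8 0 0 0 0"

```text
time_s: 45.7
position: [0.4666, 0.425, 0.1757]
orientation: [-179.2, -0.8, 89.0]
contact_force: [0.2, -0.1, 1.1]
opening: 0.0627
```

play_rows --pt "0.8 0 0 -8 0" --pt "0.8 0 0 -20 0" --pt "0.8 0 0 -30 0" --pt "0.8 0 0 -40 0" --pt "0.8 0 0 -40 0"

```text
time_s: 46.2
position: [0.4664, 0.4214, 0.3138]
orientation: [-178.8, -0.3, 89.0]
contact_force: [0.7, 0.2, 0.3]
opening: 0.0693
```

play_rows --pt "0.8 -25 0 -20 0" --pt "0.8 -40 0 0 0" --pt "0.8 -45 0 0 0" --pt "0.8 -45 0 0 0" --pt "0.8 -30 0 0 0"

```text
time_s: 46.7
position: [0.4644, 0.2361, 0.3424]
orientation: [-179.3, -0.9, 89.4]
contact_force: [0.0, -0.9, 1.0]
opening: 0.0696
```

```bash
python3 - <<'E'
from h import *
s,c,W=wrist("w13");print(s["time_s"],s["position"],s["opening"],s["contact_force"],s["orientation"])
c=r.camera("top");W=cloud(c);tops(W,c["img"],.18,.2,40);tops(W,c["img"],.1,.125,200);tops(W,c["img"],.045,.067,200)
g=c["img"].astype(int);k=(W[...,0]>.36)&(W[...,0]<.56)&(W[...,1]>.36)&(W[...,1]<.445)&(W[...,2]>.004)&(W[...,2]<.2)
P=W[k&(g[...,1]>g[...,2])]*1000;A=np.c_[P[:,0],P[:,2],np.ones(len(P))];print(len(P),np.linalg.lstsq(A,P[:,1],rcond=None)[0])
print(np.percentile(P,[1,99],0).round(1).tolist())
cv2.imwrite("pics/t13.png",cv2.resize(c["img"][30:280,50:450],None,fx=2,fy=2))
cv2.imwrite("pics/s13.png",cv2.resize(r.camera("side")["img"],None,fx=1.5,fy=1.5))
E
```

```text
46.7 [0.46444049 0.23605832 0.34236758] 0.06958586848360748 [ 0.03412074 -0.92102518  1.01809462] [-179.30598393   -0.87225379   89.39565525]
[109, 177, 9, 46, 207] [450.3, 430.8, 12.7, 110.1, 89.3] mean [446.5, 430.7, 185.3] bgr [57, 119, 187]
[409, 75, 22, 22, 245] [790.0, -352.6, 56.0, 50.2, 47.1] mean [783.2, -347.6, 110.8] bgr [200, 209, 205]
[62, 151, 71, 95, 4141] [464.1, 489.9, 165.9, 240.9, 88.8] mean [448.8, 507.8, 119.0] bgr [156, 222, 240]
[373, 181, 25, 25, 500] [490.2, -249.4, 56.3, 57.0, 82.1] mean [489.1, -247.8, 117.1] bgr [195, 196, 193]
[402, 187, 26, 24, 505] [477.6, -326.1, 56.4, 56.6, 81.5] mean [476.8, -324.3, 117.1] bgr [192, 193, 191]
[398, 32, 72, 27, 1764] [938.7, -419.5, 75.2, 201.1, 0.3] mean [935.5, -417.9, 59.0] bgr [207, 216, 217]
[254, 206, 22, 22, 425] [430.5, 61.1, 56.4, 55.8, 6.9] mean [429.9, 61.2, 55.6] bgr [4, 140, 248]
[293, 235, 23, 23, 442] [353.0, -46.7, 56.1, 56.4, 6.3] mean [352.7, -46.4, 55.6] bgr [26, 37, 232]
508 [-2.14104280e-02  2.08101275e-01  3.97948126e+02]
[[380.6, 395.8, 8.2], [481.0, 426.4, 178.6]]
```

View pics/t13.png

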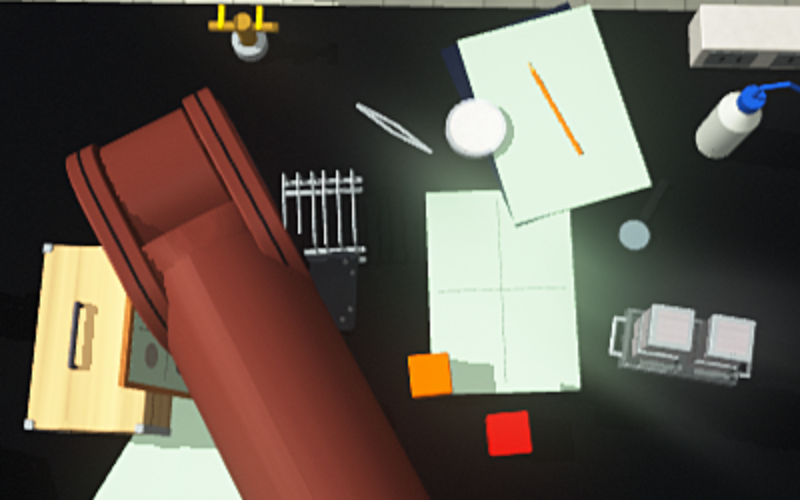

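View pics/s13.png

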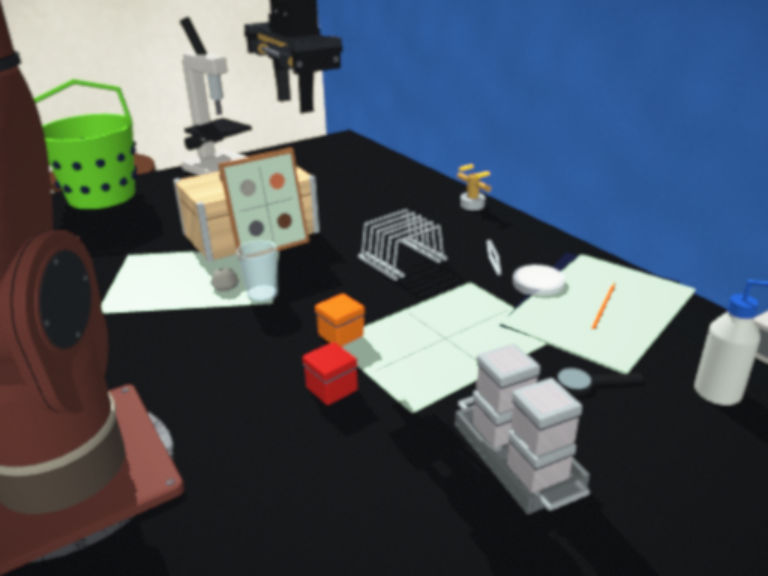

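```bash
python3 -c "
from rig import r
print(r.hand_in())"
```

```text
the job is handed in; nothing more can be done
None
```

The kit is packed and handed in at about 47 s of the 210 s allowed. The four tins present are in the carrier, and the chart leans against the case. No verdict came back.

**Tins:** I lifted each one and weighed it from the wrist force. The four read about 840, 700, 310 and 230 g, give or take a few tens of grams.
- **bay_0:** the 840 g tin is at the bottom with the 230 g tin on top.
- **bay_1:** the 700 g tin is at the bottom with the 310 g tin on top, so no tin carries more than about 310 g.
- **Last check:** both stacks lie flat, with tops at about 118 mm, and are squared to the carrier within about 1°.

**Chart:** It stands right way up, tilted about 12° with its lower edge on the bench. It is about 0.2° out of square with the case's plain long side and centred on it within a few millimetres.

**Other things:** The orange and red look-alikes measured unmoved. The beaker, rock and magnifier look undisturbed in the last pictures.

**What went less well:**
- While I re-centred the 230 g tin, it was briefly pressed down with about 26 N. The lower tin stayed in place, and I saw no damage.
- The gripper ran 1–2° off vertical at times. The final placings do not show it.

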